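Empty a cast sensor housing and hold it down on the contact test nest

TASK

Tip the four brass spacers out of the cast aluminium housing into the black hardware tray, then stand the housing upright, open end up, between the white posts of the test nest and push it down on the sprung centre probe until its underside is firmly against the steel stop buttons. Press firmly but do not force it, leave the other things on the bench alone, and finish while still holding the housing down on the stops: do not let go.

Things in the scene. Friction and masses are not known exactly. Their poses are not given: they have to be found in the camera images.
- housing: round cast aluminium housing, a plain cup: 64 mm high, outside diameter 56 mm at the foot, 58 mm at the rim, wall 3 mm, floor 5 mm; black seal on the rim; flat underside; about 0.24 kg; starts upright with the spacers inside. Origin: centre of the underside; z out of the mouth. Grip it across at any yaw; gripped about 42 mm above the underside, the fingertips stay clear of the nest's posts
- housing_rim (a point): centre of the housing's mouth, 64 mm above the underside
- spacer1: round brass spacer sleeve, 14 mm diameter, 16 mm long, 18 g; origin: centre of one end face, z along its axis. All four stand loose on the housing's floor at the start. They slide easily (friction about 0.25): with the housing tipped 20 to 30 degrees beyond horizontal they slide out over the rim
- spacer2: round brass spacer sleeve, 14 mm diameter, 16 mm long, 18 g; origin: centre of one end face, z along its axis. Like spacer1
- spacer3: round brass spacer sleeve, 14 mm diameter, 16 mm long, 18 g; origin: centre of one end face, z along its axis. Like spacer1
- spacer4: round brass spacer sleeve, 14 mm diameter, 16 mm long, 18 g; origin: centre of one end face, z along its axis. Like spacer1
- tray: black open plastic tray, heavy, stays put: 170 mm along its x, 160 mm along its y, 36 mm high, wall and floor 4 mm. Origin: centre of the underside. It is on the robot's left or right, the nest on the other side
- nest: contact test nest fixed to the bench: brown plate, 150 mm along its x, 130 mm along y, top 20 mm above the bench, brass terminal at its +x edge (36 mm high). Origin: on the bench, on the probe's axis at the plate's centre. Four white posts, 10 mm diameter, on the diagonals 35 mm from the centre, straight to 42 mm above the bench, round-nosed to 47 mm: 2 mm of play round the housing's foot
- stops: three steel stop buttons fixed on the nest, 10 mm diameter, 19 mm from its centre, their tops 30 mm above the bench: the housing's underside rests on them when fully down. Origin: on the nest's axis, 20 mm above the bench
- probe (a joint): travel of the sprung steel centre probe of the nest, in m: 0 when up, about 0.008 when the housing is on the stop buttons (mechanical end at 0.0095). Needs about 5 N to start moving and 10 N at 0.008; it springs back and lifts the housing if let go
- probe_tip (a point): top of the probe, on the nest's axis: 38 mm above the bench when up, 11 mm wide
- cover: bystander: round aluminium cover, 60 mm diameter, 8 mm thick; origin: centre of the underside
- screwdriver: bystander: screwdriver with black handle lying on the bench, 190 mm long; origin: near its middle, on the bench; x along it
- brush: bystander: small black brush lying on the bench, 160 mm long; origin: near its middle, on the bench; x along it
- solder_reel: bystander: reel of solder wire standing on its flange, 60 mm diameter, 40 mm high; origin: centre of the underside
- solvent: bystander: white solvent bottle, 52 mm diameter, 125 mm high; origin: centre of the underside
- loupe: bystander: black eye loupe standing on its small end, 38 mm wide, 34 mm high; origin: centre of the underside
- panel: bystander: green circuit board panel lying flat, 130 by 100 by 4 mm; origin: centre of the underside
Not all that is in view belongs to the job. Leave any brown or pink look-alike of the housing alone. Leave any red look-alike of the tray alone.

How it is judged (in metres and radians):
On the way, in this order (a step that is already met when the one before it is completed fails the run):
1. the housing is lifted and tipped over with the spacers (angle between housing's own z axis and vertical above 0.9 rad and height (world z) of housing above 0.03 m).
2. all four spacers lie in the tray (x of spacer1 in the frame of tray between -0.083 and 0.083 m and y of spacer1 in the frame of tray between -0.078 and 0.078 m and z of each of spacer1, spacer2, spacer3, spacer4 in the frame of tray below 0.034 m and x of spacer2 in the frame of tray between -0.083 and 0.083 m and y of spacer2 in the frame of tray between -0.078 and 0.078 m and x of spacer3 in the frame of tray between -0.083 and 0.083 m and y of spacer3 in the frame of tray between -0.078 and 0.078 m and x of spacer4 in the frame of tray between -0.083 and 0.083 m and y of spacer4 in the frame of tray between -0.078 and 0.078 m and linear speed of each of spacer1, spacer2, spacer3, spacer4 below 0.05 m/s), for 0.2 s.
3. the housing stands upright on the probe between the posts (angle between housing's own z axis and vertical below 0.12 rad and horizontal distance between housing and nest below 0.008 m and value of joint probe above 0.0005 m), for 0.05 s.
At the end, for the whole second after the job is handed in: all four spacers lie in the tray (below its rim); the housing stands upright in the nest (within 4 degrees, within 6 mm of the nest's centre), at rest, held down by the gripper with the probe pushed in more than 7 mm and the underside pressing on the stop buttons with 1 to 40 N (x of spacer1 in the frame of tray between -0.083 and 0.083 m and y of spacer1 in the frame of tray between -0.078 and 0.078 m and z of each of spacer1, spacer2, spacer3, spacer4 in the frame of tray below 0.034 m and x of spacer2 in the frame of tray between -0.083 and 0.083 m and y of spacer2 in the frame of tray between -0.078 and 0.078 m and x of spacer3 in the frame of tray between -0.083 and 0.083 m and y of spacer3 in the frame of tray between -0.078 and 0.078 m and x of spacer4 in the frame of tray between -0.083 and 0.083 m and y of spacer4 in the frame of tray between -0.078 and 0.078 m and value of joint probe above 0.007 m and contact force between housing and stops between 1 and 40 N and angle between housing's own z axis and vertical below 0.07 rad and horizontal distance between housing and nest below 0.006 m and contact force between the fingers and housing above 1 N and linear speed of housing below 0.02 m/s); the arm keeps its last pose, push and grip.
It fails at once if a bystander on the bench is shoved more than 30 mm (distance of any of cover, screwdriver, brush, solder_reel, solvent, loupe, panel from where it was at the start of the episode above 0.03 m).
It fails at once if the housing is forced on to the stops with more than 70 N (contact force between housing and stops above 70 N).
It also fails if it takes over 56 s, if anything falls off the work surface, if the arm or the gripper's body presses on something with over 40 N, if the wrist force passes 120 N, or if a joint passes its speed limit or range.

ROBOT

A 6-joint arm with a two-finger parallel gripper is mounted at the origin on the work surface. World frame = base frame: x ahead of the robot, y to its left, z up, the work surface at z = 0. Lengths are in m, angles in degrees, forces in N, time in s.
With the tool pointing down it reaches from about 0.4 to 0.825 m from the base axis. Payload 7 kg.
Tool frame: the origin (TCP) lies midway between the tips of the shut fingers; the grasp point (between the pads) lies r.grasp_offset behind it (r.grasp_offset is the distance from the TCP to the grasp point, in m); x points along the fingers, z is the direction in which the jaws open and shut, and the axes are right-handed (so a half turn about x gives the same grasp; the last joint's range is limited). The gripper opens to 88 mm and grips with 3 to 60 N. Pads are 19 mm wide; open, the fingers measure 130 mm over their backs; the gripper's body (78 mm by 193 mm) begins 47 mm behind the grasp point.
Start: joints at [-48.753, 20.546, 0.682, 0, -70.136, -16.507], TCP at [0.282, -0.613, 0.227] pointing down, gripper open.
Joint ranges: [-176.03, 176.03], [-82.01, 121.73], [-58.28, 71.71], [-173.87, 95.51], [-174.79, -0.11], [-173.66, 173.66]. Speed limits (degrees/s): [136.94, 136.94, 172.46, 180, 180, 180].

INTERFACE

Orientations are given as [roll, pitch, yaw] about the fixed x, y, z axes, in that order (R = Rz(yaw) Ry(pitch) Rx(roll)).
In Python, from plant import readout, vision, close_job, r gives the robot as it stands.
- The arm moves only by the shell command python3 -m handwheel 'ROWS' [OPENING] [FORCE]. ROWS is JSON, a list that holds one entry, the list of rows, each a list of 4 numbers: the shift along the world's x, y, z in units of 40 mm (1.0 is 40 mm), then the turn about the world's z in units of 5 degrees (1.0 is 5 degrees). In form: [[[tx, ty, tz, roll], ...]]. A call has 1 to 8 rows; each row shifts and turns the pose as measured when the row begins; what a row does not reach is not made up. A row lasts 1/10 s, in which the tool goes at most 50 mm and 8.59 degrees, less where a joint would pass 70% of its speed; a pose out of reach is approached as far as the arm can. A call is refused whole if a number of a shift passes 1 or a number of a turn 1, either way. A call with a gripper value outside its range is refused whole. OPENING is the finger opening in mm, from 0 to 87.6, set as the call begins (- or left out, the last holds). The fingers move at their own pace and stop on an object; FORCE is the grip in N (left out, the last holds). Time passes only in rows, so rows that do not move let the fingers close. It gives the time, the measured TCP pose, the force and the opening at its end, in the units of the state.
- readout.get_state(): the state, without advancing time (a new reading comes with each control period).
- vision.capture(name): name is "scene" or "top" or "wrist"; returns the picture (400x640x3 uint8, blue, green, red); there is no depth.
- vision.get_calibration(name): a dict with "intrinsics" (3x3 intrinsics, pixels), "dist" ([k1, k2, p1, p2, k3] as OpenCV has them; the pictures are not rectified), "pose" (4x4, takes a point from camera to world coordinates). Camera axes: x right, y up, looking along -z (the intrinsics and any distortion apply to the point x, -y, -z); pixel columns grow to the right and rows downward; lengths in m; the calibration is good to about 2 mm. A picture is of the moment at which its call begins: read the wrist's pose just before it. get_calibration takes no time and is no camera call; for the wrist camera it gives the pose at the moment of the call.
- close_job(): hands the job in, once; it reports no verdict.
The state is a dict: "time_s": time; "joints": joint angles; "qd": joint speeds; "joint_torque": joint torques, N m; "tcp_pos": TCP position; "eef_rot": TCP orientation; "contact_force": force on the tool from outside, world axes, zero at the start; "moment": the same for the moment, N m; "gripper_width": finger opening in m.
Only numpy, scipy, OpenCV 4.12 (cv2) and the standard library are available. Lean on these libraries where they do the work, as an engineer would, in place of code of your own. Each camera call takes 0.05 s, during which the arm holds its last target.

## Working session

There is one attempt and no reset: what is moved stays moved. The work goes in short steps, Python scripts to look and compute and a shell command to move; the robot and the scene stay as the last step left them, time stands still between calls to the robot, and variables do not carry over. Pictures are saved under pics/ and viewed, and the job is handed in when it is done.

```bash
ls -la; mkdir -p pics; python3 - <<'E'
from plant import readout, vision, r
import cv2, json
print(readout.get_state()); print(r.grasp_offset, [a for a in dir(r) if a[0]!='_'])
for n in ["scene","top"]:
    c=vision.get_calibration(n); print(n,c)
    cv2.imwrite(f"pics/{n}0.png",vision.capture(n))
E
```

```text
total 12
drwxr-xr-x  3 agent agent 4096 Dec  7 05:31 .
drwxr-xr-x 23 root  root  4096 Dec  7 05:31 ..
drwxr-xr-x  2 agent agent 4096 Dec  7 05:31 pics
{'time_s': 0.0, 'joints': array([-4.87517649e+01,  2.05915286e+01,  6.30638089e-01, -2.19733868e-02,
       -7.01377063e+01, -1.65073362e+01]), 'qd': array([-0.01670347, -0.01790883, -0.01899398,  0.03393345,  0.04244463,
        0.029875  ]), 'joint_torque': array([ 2.57802158e-04, -5.82718098e+01,  2.93056977e+01,  6.99683100e+00,
        6.87731575e-03, -1.87558030e-04]), 'tcp_pos': array([ 0.28225246, -0.61256502,  0.22559202]), 'eef_rot': array([  4.67663676,  89.89926196, 119.41005216]), 'contact_force': array([-0.13541322, -1.19949284,  0.10372286]), 'moment': array([-0.04885596, -0.01953286, -0.03859003]), 'gripper_width': 0.08779487225768194}
0.0188 ['Unreachable', 'grasp_offset']
scene {'intrinsics': array([[442.64340215,   0.        , 318.14061947],
       [  0.        , 442.64340215, 203.55345286],
       [  0.        ,   0.        ,   1.        ]]), 'dist': array([0.04025787, 0.        , 0.        , 0.        , 0.        ]
[... 162 characters left out ...]
745,  0.66321344,  1.05513651],
       [ 0.        ,  0.        ,  0.        ,  1.        ]])}
top {'intrinsics': array([[508.00677894,   0.        , 318.41558934],
       [  0.        , 508.00677894, 205.95662415],
       [  0.        ,   0.        ,   1.        ]]), 'dist': array([-0.10109522,  0.        ,  0.        ,  0.        ,  0.        ]), 'pose': array([[-2.41784131e-02,  9.96196685e-01, -8.37112301e-02,
         3.67471852e-01],
       [-9.99707389e-01, -2.41550983e-02,  1.29145670e-03,
         1.22519163e-02],
       [-7.35508112e-04,  8.37179607e-02,  9.96489218e-01,
         1.46512697e+00],
       [ 0.00000000e+00,  0.00000000e+00,  0.00000000e+00,
         1.00000000e+00]])}
```

View pics/scene0.png

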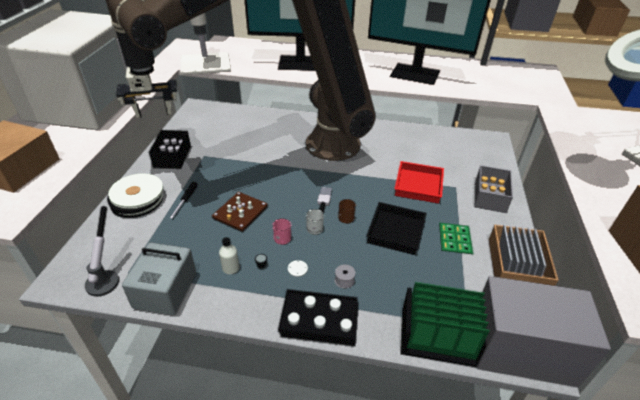

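View pics/top0.png

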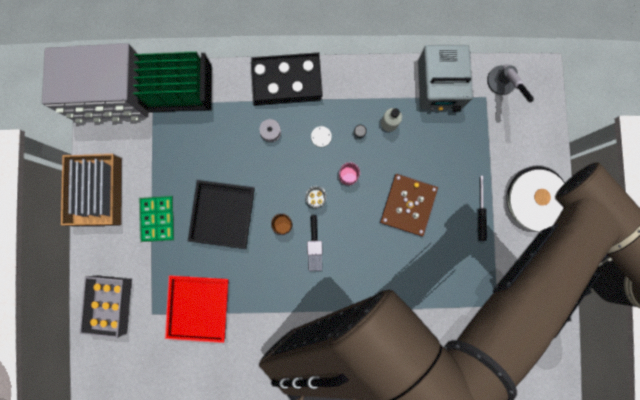

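```bash
cat > h.py <<'E'
import numpy as np, cv2
from plant import readout, vision
def ray(cal,uv):
    K,d,T=np.array(cal["intrinsics"]),np.array(cal["dist"]),np.array(cal["pose"])
    p=cv2.undistortPoints(np.array(uv,float).reshape(-1,1,2),K,d).reshape(-1,2)
    v=np.c_[p[:,0],-p[:,1],-np.ones(len(p))]@T[:3,:3].T
    return T[:3,3],v
def plane(cal,uv,z):
    o,v=ray(cal,uv); return o+v*((z-o[2])/v[:,2])[:,None]
def project(cal,P):
    K,d,T=np.array(cal["intrinsics"]),np.array(cal["dist"]),np.array(cal["pose"])
    q=(np.atleast_2d(P)-T[:3,3])@T[:3,:3]; q=q*[1,-1,-1]
    return cv2.projectPoints(q,np.zeros(3),np.zeros(3),K,d)[0].reshape(-1,2)
E
python3 - <<'E'
from h import *
im=cv2.imread("pics/top0.png"); cv2.imwrite("pics/topcrop.png",cv2.resize(im[110:270,180:450],None,fx=2.9,fy=2.9,interpolation=cv2.INTER_CUBIC))
c=vision.get_calibration("top")
hsv=cv2.cvtColor(im,cv2.COLOR_BGR2HSV)
m=(im.max(2)<45).astype(np.uint8)
m=cv2.morphologyEx(m,cv2.MORPH_OPEN,np.ones((3,3)))
cs,_=cv2.findContours(m,cv2.RETR_EXTERNAL,cv2.CHAIN_APPROX_NONE)
for k in cs:
    if cv2.contourArea(k)>2000:
        print("dark",cv2.contourArea(k),cv2.minAreaRect(k))
b=cv2.inRange(hsv,(3,90,40),(15,255,160))
cs,_=cv2.findContours(b,cv2.RETR_EXTERNAL,cv2.CHAIN_APPROX_NONE)
for k in cs:
    if cv2.contourArea(k)>150: print("brown",cv2.contourArea(k),cv2.minAreaRect(k))
print(plane(c,[[316,198],[222,213],[410,205],[282,224],[348,175]],0.03))
E
```

```text
dark 2479.5 ((326.14654541015625, 331.5086669921875), (30.463092803955078, 138.26568603515625), 66.80140686035156)
dark 2174.5 ((525.3756103515625, 259.825439453125), (27.489652633666992, 239.69122314453125), 36.093257904052734)
brown 276.5 ((281.5, 224.0), (18.0, 19.0), 90.0)
brown 2094.5 ((408.9111328125, 204.70352172851562), (44.56934356689453, 51.05596160888672), 17.592424392700195)
brown 1091.0 ((90.0, 189.99996948242188), (69.99998474121094, 59.99999237060547), 90.0)
[[ 0.51085771  0.01669927  0.03      ]
 [ 0.47458902  0.2848624   0.03      ]
 [ 0.48444646 -0.25010477  0.03      ]
 [ 0.43932744  0.11460193  0.03      ]
 [ 0.5745442  -0.07608487  0.03      ]]
```

View pics/topcrop.png

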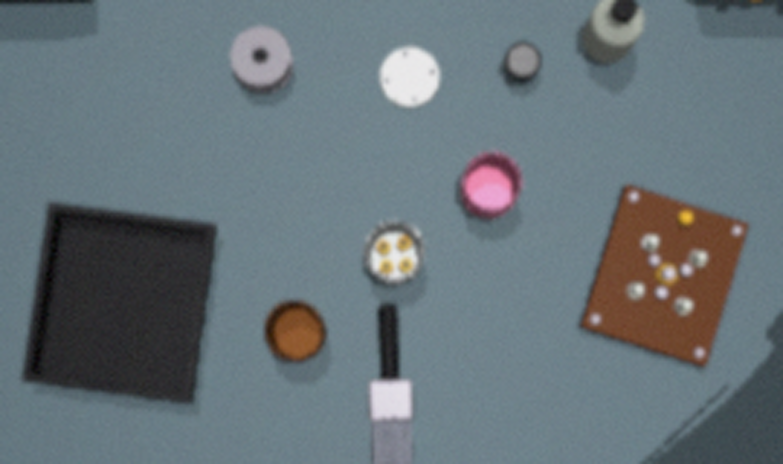

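```bash
python3 - <<'E'
from h import *
c=vision.get_calibration("top")
f=lambda a:np.array(a)/2.9+[180-.33,110-.33]
t=plane(c,f([[50,204],[216,226],[192,402],[25,380]]),.036); print("tray",t.round(4),t.mean(0)); print([np.linalg.norm(t[i]-t[i-1]).round(4) for i in range(4)])
e=t[1]-t[0]; print("tray edge dir deg",np.degrees(np.arctan2(e[1],e[0])))
p=plane(c,f([[650,242],[698,258],[684,306],[636,291]]),.045); print("posts",p.round(4),p.mean(0)); print([np.linalg.norm(p[i]-p[i-2]).round(4) for i in range(2)])
p=plane(c,f([[628,186],[748,223],[703,366],[580,326]]),.02); print("plate",p.round(4),p.mean(0))
im=cv2.imread("pics/top0.png")
print("housing rim",plane(c,f([[394,254]]),.064), "brown",plane(c,f([[296,331]]),.06),"pink",plane(c,f([[491,183]]),.06))
s=readout.get_state()
from scipy.spatial.transform import Rotation as R
print(R.from_euler('xyz',s['eef_rot'],degrees=True).as_matrix().round(3))
# gradient edges of the top image on spacers region: bounding by brightness for the housing
E
```

```text
tray [[0.5702 0.3552 0.036 ]
 [0.5442 0.1914 0.036 ]
 [0.3731 0.2172 0.036 ]
 [0.3979 0.3806 0.036 ]] [0.4713281  0.28610071 0.036     ]
[np.float64(0.1742), np.float64(0.1658), np.float64(0.1731), np.float64(0.1653)]
tray edge dir deg -99.01993752154
posts [[ 0.5172 -0.2311  0.045 ]
 [ 0.5005 -0.2775  0.045 ]
 [ 0.4541 -0.2619  0.045 ]
 [ 0.4698 -0.2157  0.045 ]] [ 0.48543085 -0.24654379  0.045     ]
[np.float64(0.0702), np.float64(0.069)]
plate [[ 0.5763 -0.2157  0.02  ]
 [ 0.5366 -0.3341  0.02  ]
 [ 0.3961 -0.2833  0.02  ]
 [ 0.4385 -0.1631  0.02  ]] [ 0.48684822 -0.24905474  0.02      ]
housing rim [[0.50956342 0.01784136 0.064     ]] brown [[0.43837479 0.11317597 0.06      ]] pink [[ 0.57642634 -0.07716461  0.06      ]]
[[-0.001 -0.908 -0.418]
 [ 0.001 -0.418  0.908]
 [-1.     0.     0.002]]
```

```bash
python3 -m handwheel '[[[0.5,0.9,0,-0.85],[0.5,0.9,0,-0.85],[0.5,0.9,0,-0.85],[0.5,0.9,0,-0.85],[0.5,0.9,0,-0.85],[0.5,0.9,0,-0.85],[0.5,0.9,0,-0.85],[0.5,0.9,0,-0.85]]]' 87 && python3 - <<'E'
from h import *
print(readout.get_state()['joints'])
c=vision.get_calibration("wrist"); im=vision.capture("wrist"); cv2.imwrite("pics/w1.png",im); print(c)
E
```

```text
time_s: 0.9
tcp_pos: [0.4419, -0.3165, 0.2205]
eef_rot: [36.3, 89.5, 115.2]
contact_force: [0.8, 0.0, 0.8]
gripper_width: 0.0869
[-15.24378273   8.71276225 -15.97322943  -0.43509076 -65.652993
 -85.61851151]
{'intrinsics': array([[310.87487579,   0.        , 321.7753126 ],
       [  0.        , 310.87487579, 203.50520467],
       [  0.        ,   0.        ,   1.        ]]), 'dist': array([-0.02601787,  0.        ,  0.        ,  0.        ,  0.        ]), 'pose': array([[ 0.19122286, -0.93930957, -0.28483566,  0.36536774],
       [ 0.98151032,  0.1854842 ,  0.04725577, -0.30165745],
       [ 0.00844471, -0.28860552,  0.95741085,  0.37877936],
       [ 0.        ,  0.        ,  0.        ,  1.        ]])}
```

View pics/w1.png

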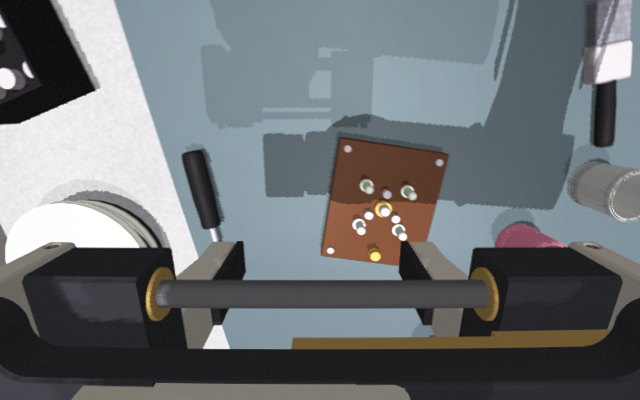

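```bash
python3 - <<'E'
from h import *
im=cv2.imread("pics/w1.png"); cv2.imwrite("pics/w1c.png",cv2.resize(im[130:270,310:460],None,fx=5,fy=4.2857*0+4.2,interpolation=cv2.INTER_CUBIC))
E
```

```text
(no output)
```

View pics/w1c.png

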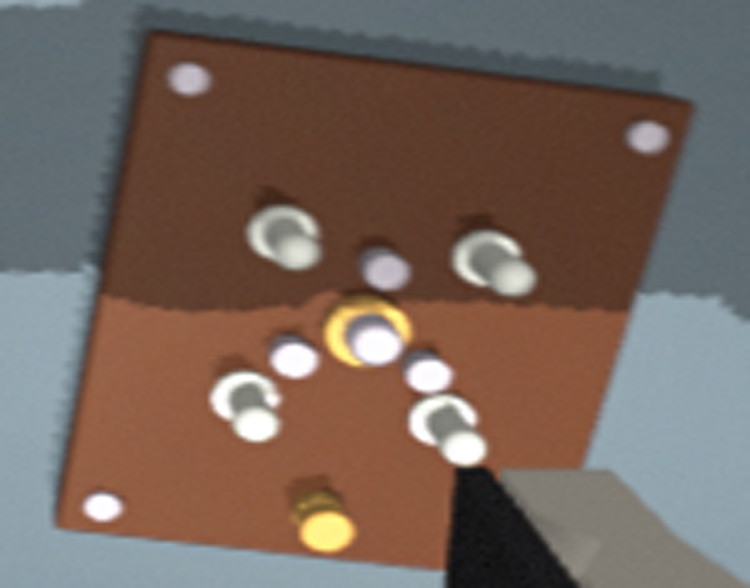

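```bash
python3 - <<'E'
from h import *
c=vision.get_calibration("wrist")
f=lambda a:np.array(a)/[5,4.2]+[310-.4,130-.38]
for n,a,z in [("posts",[(298,251),(513,278),(463,448),(256,424)],.045),("flange",[(283,235),(487,258),(443,419),(247,398)],.021),("stops",[(386,270),(295,358),(429,375)],.03),("probe",[(376,344)],.038)]:
    p=plane(c,f(a),z); print(n,p.round(4).tolist(),p.mean(0).round(4))
    if len(p)>2: print(np.linalg.norm(p-p.mean(0),axis=1))
print("housing approx px", project(c,[.51,.017,.064]))
E
```

```text
posts [[0.4617, -0.2595, 0.045], [0.4785, -0.2133, 0.045], [0.525, -0.2303, 0.045], [0.5083, -0.2765, 0.045]] [ 0.4934 -0.2449  0.045 ]
[0.03489179 0.03488798 0.03483416 0.03492176]
flange [[0.4632, -0.2596, 0.021], [0.4794, -0.2127, 0.021], [0.5261, -0.2292, 0.021], [0.5099, -0.2759, 0.021]] [ 0.4946 -0.2443  0.021 ]
[0.0349706  0.03508587 0.03491783 0.03499623]
stops [[0.4754, -0.2385, 0.03], [0.4966, -0.2633, 0.03], [0.5081, -0.2326, 0.03]] [ 0.4934 -0.2448  0.03  ]
[0.01907128 0.01878031 0.01912862]
probe [[0.4934, -0.245, 0.038]] [ 0.4934 -0.245   0.038 ]
housing approx px [[630.15428303 187.50797193]]
```

```bash
python3 - <<'E'
from h import *
c=vision.get_calibration("wrist"); print(c["pose"][:3,3], readout.get_state()['tcp_pos'],np.abs(readout.get_state()['qd']).max())
im=vision.capture("wrist"); cv2.imwrite("pics/w2.png",im)
cv2.imwrite("pics/w2c.png",cv2.resize(im[130:270,310:460],None,fx=5,fy=4.2,interpolation=cv2.INTER_CUBIC))
E
```

```text
[ 0.36760109 -0.2977012   0.37874744] [ 0.4442617  -0.31270869  0.22057649] 16.743554232684353
```

View pics/w2c.png

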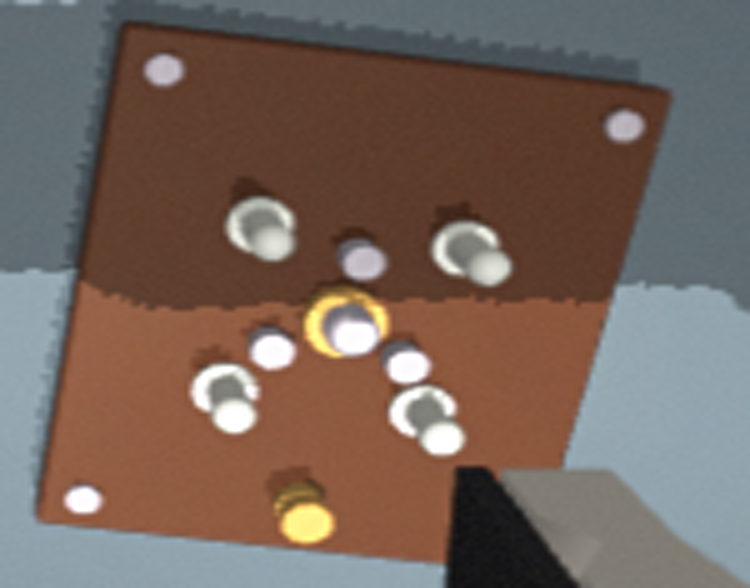

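```bash
python3 - <<'E'
from h import *
for i in range(3): im=vision.capture("wrist")
c=vision.get_calibration("wrist"); s=readout.get_state(); print(c["pose"][:3,3], s['tcp_pos'],np.abs(s['qd']).max(), s['eef_rot'])
im=vision.capture("wrist"); cv2.imwrite("pics/w3.png",im)
np.save("w3pose.npy",c["pose"])
cv2.imwrite("pics/w3c.png",cv2.resize(im[130:270,300:450],None,fx=5,fy=4.2,interpolation=cv2.INTER_CUBIC))
E
```

```text
[ 0.36495402 -0.30348583  0.37883567] [ 0.44150525 -0.31794833  0.22053696] 1.517975259483041 [ 36.98352889  89.48403457 116.22436368]
```

View pics/w3c.png

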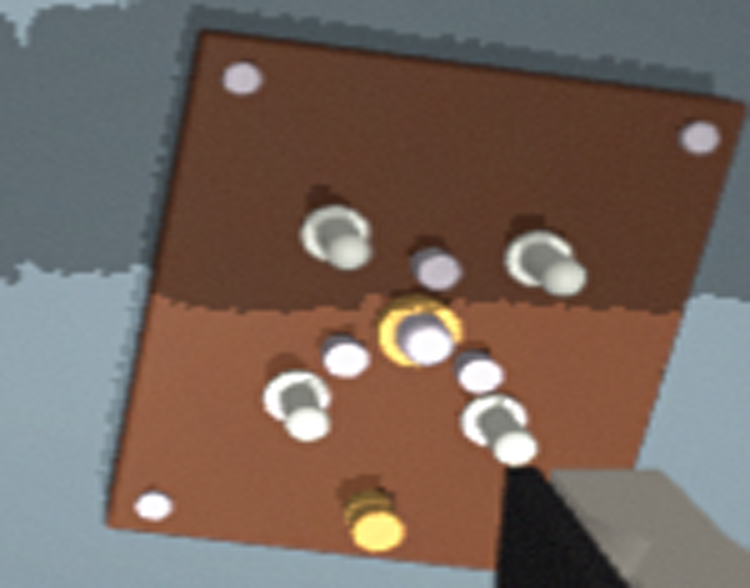

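```bash
python3 - <<'E'
from h import *
c=dict(vision.get_calibration("wrist"));c["pose"]=np.load("w3pose.npy")
f=lambda a:np.array(a)/[5,4.2]+[300-.4,130-.38]
for n,a,z in [("posts",[(349,251),(564,278),(514,448),(307,424)],.045),("stops",[(436,270),(346,357),(480,375)],.03),("probe",[(427,344)],.038)]:
    p=plane(c,f(a),z); print(n,p.mean(0).round(4))
s=readout.get_state();print(s['tcp_pos'],s['eef_rot'])
c=vision.get_calibration("top")
im=cv2.imread("pics/top0.png")
E
```

```text
posts [ 0.4897 -0.2497  0.045 ]
stops [ 0.4896 -0.2496  0.03  ]
probe [ 0.4897 -0.2498  0.038 ]
[ 0.44118421 -0.31848053  0.22049251] [ 37.58814119  89.48050526 116.75866278]
```

```bash
cat >> h.py <<'E'
from scipy.spatial.transform import Rotation as R
def st():
    s=readout.get_state(); M=R.from_euler('xyz',s['eef_rot'],degrees=True).as_matrix()
    print("t",round(s['time_s'],2),"tcp",s['tcp_pos'].round(4),"fing",M[:,0].round(3),"jaw",(np.degrees(np.arctan2(M[1,2],M[0,2]))%180).round(2),"F",s['contact_force'].round(1),"M",s['moment'].round(2),"w",round(s['gripper_width'],4),"qd",np.abs(s['qd']).max().round(2)); return s,M
def grab(name):
    c=vision.get_calibration("wrist"); im=vision.capture("wrist"); cv2.imwrite(f"pics/{name}.png",im); np.save(f"pics/{name}.npy",c["pose"]); return c,im
E
python3 -m handwheel '[[[0.2,0.93,0,0],[0.2,0.93,0,0],[0.2,0.93,0,0],[0.2,0.93,0,0],[0.2,0.93,0,0],[0.2,0.93,0,0],[0.2,0.6,0,0],[0.1,0.3,0,0]]]' >/dev/null&& python3 - <<'E'
from h import *
st()
E
```

```text
t 2.0 tcp [ 0.4987 -0.0614  0.219 ] fing [-0.007  0.008 -1.   ] jaw 78.14 F [-0.2 -1.  -0.4] M [-0.12 -0.04 -0.01] w 0.087 qd 12.82
```

```bash
python3 -m handwheel '[[[0,0.2,0,0.6],[0,0,0,0],[0,0,0,0]]]' >/dev/null&& python3 - <<'E'
from h import *
st(); grab("w4"); st()
E
```

```text
t 2.3 tcp [ 0.4989 -0.0548  0.2184] fing [-0.009  0.007 -1.   ] jaw 81.07 F [ 0.5 -0.4  0.6] M [-0.12 -0.07  0.01] w 0.0871 qd 0.74
t 2.35 tcp [ 0.4989 -0.0549  0.2184] fing [-0.009  0.007 -1.   ] jaw 81.06 F [-0.   0.1  0.7] M [-0.11 -0.05  0.06] w 0.0867 qd 0.14
```

View pics/w4.png

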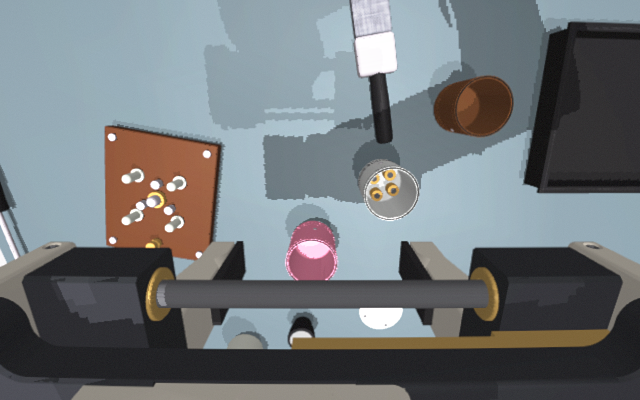

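```bash
python3 - <<'E'
from h import *
im=cv2.imread("pics/w4.png")
a=cv2.resize(im[150:230,350:430],None,fx=5,fy=5,interpolation=cv2.INTER_CUBIC)
b=cv2.resize(im[160:240,110:190],None,fx=5,fy=5,interpolation=cv2.INTER_CUBIC)
cv2.imwrite("pics/w4c.png",np.hstack([a,b]))
E
```

```text
(no output)
```

View pics/w4c.png

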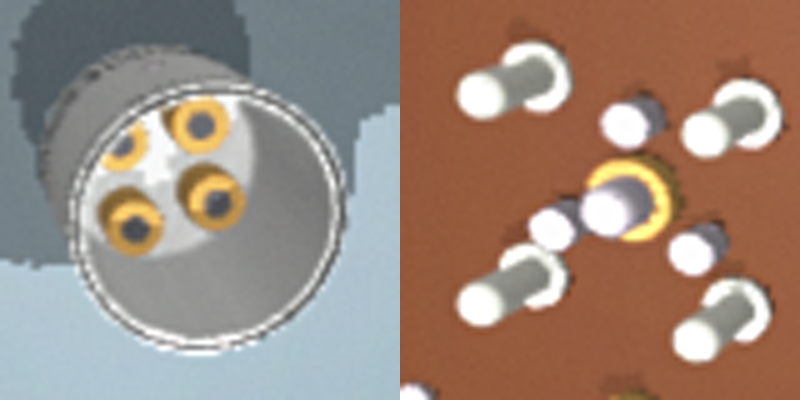

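```bash
python3 - <<'E'
from h import *
c=dict(vision.get_calibration("wrist"));c["pose"]=np.load("pics/w4.npy")
f=lambda a,o:(np.array(a)-2)/5+o
print("rim",plane(c,f([(207,217)],[350,150]),.064), "edges",plane(c,f([(69,217),(345,217),(207,82),(207,353)],[350,150]),.064)[:,:2].round(4).tolist())
p=plane(c,f([(81,94),(307,133),(297,339),(81,303)],[110,160]),.045);print("posts",p.mean(0),np.linalg.norm(p-p.mean(0),axis=1))
print("probe",plane(c,f([(205,212)],[110,160]),.038))
im=cv2.imread("pics/w4.png"); cv2.imwrite("pics/w4d.png",cv2.resize(im[10:210,510:640],None,fx=3,fy=3,interpolation=cv2.INTER_CUBIC))
E
```

```text
rim [[0.5148169  0.01805425 0.064     ]] edges [[0.5103, -0.0104], [0.5193, 0.0467], [0.4865, 0.0207], [0.5448, 0.0153]]
posts [ 0.48985771 -0.24800169  0.045     ] [0.03495529 0.03497837 0.03480813 0.03491133]
probe [[ 0.49008036 -0.24868565  0.038     ]]
```

View pics/w4d.png

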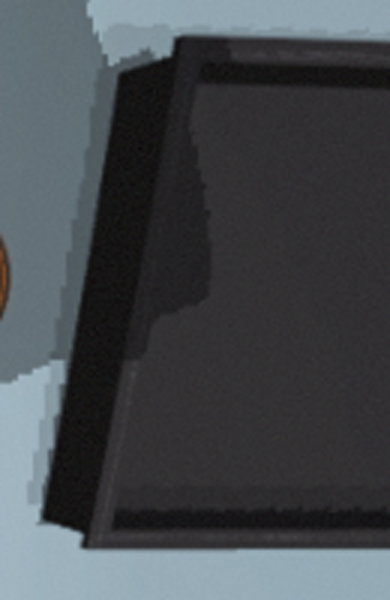

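```bash
python3 - <<'E'
from h import *
c=dict(vision.get_calibration("wrist"));c["pose"]=np.load("pics/w4.npy")
f=lambda a,o:(np.array(a)-1)/3+o
p=plane(c,f([(87,547),(388,547),(177,38)],[510,10]),.036);print(p,np.linalg.norm(p[2]-p[0]))
e=p[1]-p[0];print(np.degrees(np.arctan2(e[1],e[0])))
e=p[2]-p[0];print(np.degrees(np.arctan2(e[1],e[0])))
n=np.array([np.cos(np.radians(-9)),np.sin(np.radians(-9))])
print("wall n.p",n@p[0,:2],n@p[1,:2])
E
```

```text
[[0.54852846 0.19282501 0.036     ]
 [0.5674387  0.31365776 0.036     ]
 [0.37457126 0.21777172 0.036     ]] 0.1757368681715495
81.10539976375063
171.83901620883856
wall n.p 0.511610687770713 0.5113857016759064
```

```bash
python3 -m handwheel '[[[0.15,0.6,-0.4,0],[0.15,0.6,-0.6,0],[0.1,0.5,-0.8,0],[0,0.1,-0.8,0],[0,0,-0.6,0],[0,0,0,0]]]' >/dev/null&& python3 - <<'E'
from h import *
st()
E
```

```text
t 2.95 tcp [0.5163 0.0132 0.0882] fing [-0.004  0.007 -1.   ] jaw 80.24 F [0.  0.7 0.7] M [-0.13  0.03  0.07] w 0.0869 qd 2.07
```

```bash
python3 -m handwheel '[[[-0.05,0.12,-0.5,0.1],[0,0,-0.5,0],[0,0,-0.45,0],[0,0,-0.1,0],[0,0,0,0]]]' >/dev/null&& python3 - <<'E'
from h import *
st()
E
```

```text
t 3.45 tcp [0.518  0.0151 0.0298] fing [ 0.002  0.007 -1.   ] jaw 80.41 F [1.  0.7 0.7] M [-0.07 -0.01  0.04] w 0.087 qd 0.95
```

```bash
python3 -m handwheel '[[[-0.1,0.1,-0.12,0.1],[0,0,-0.05,0],[0,0,0,0]]]' >/dev/null&& python3 - <<'E'
from h import *
st()
E
python3 -m handwheel '[[[0,0,0,0],[0,0,0,0],[0,0,0,0],[0,0,0,0],[0,0,0,0]]]' 50 20 >/dev/null&& python3 - <<'E'
from h import *
st()
cv2.imwrite("pics/s5.png",vision.capture("scene")[150:300,220:480])
E
```

```text
t 3.75 tcp [0.5157 0.0194 0.0257] fing [ 0.006  0.009 -1.   ] jaw 80.91 F [-0.6  0.4 -0. ] M [-0.07 -0.    0.05] w 0.0873 qd 0.81
t 4.25 tcp [0.5162 0.0197 0.0269] fing [ 0.008  0.009 -1.   ] jaw 80.94 F [-0.4 -0.  -1.4] M [-0.13 -0.03 -0.02] w 0.0574 qd 0.09
```

View pics/s5.png

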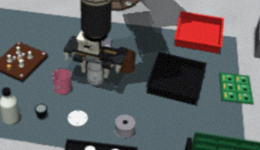

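```bash
python3 -m handwheel '[[[0,0,0,0],[-0.04,0,-0.15,0],[0,0,-0.05,0],[0,0,0,0]]]' 70 20 >/dev/null&& python3 - <<'E'
from h import *
st()
E
python3 -m handwheel '[[[0,0,0,0],[0,0,0,0],[0,0,0,0]]]' 50 20 >/dev/null&& python3 - <<'E'
from h import *
st()
E
```

```text
t 4.7 tcp [0.5145 0.0198 0.0181] fing [ 0.008  0.009 -1.   ] jaw 80.93 F [-0.3 -0.   0.2] M [-0.06  0.02 -0.01] w 0.0697 qd 0.28
t 5.0 tcp [0.5144 0.0197 0.0178] fing [ 0.007  0.009 -1.   ] jaw 80.94 F [ 0.9  0.3 -0.2] M [-0.11  0.03  0.  ] w 0.0573 qd 0.08
```

```bash
python3 -m handwheel '[[[0,0,0.4,0],[0,0,0.6,0],[0.1,0.3,0.6,0],[0.3,0.8,0.1,0],[0.4,0.9,0.1,0],[0.4,0.9,0,0],[0.4,0.9,0,0],[0.3,0.8,0,0]]]' 50 25 >/dev/null&& python3 - <<'E'
from h import *
st()
cv2.imwrite("pics/s6.png",cv2.resize(vision.capture("scene")[150:300,240:480],None,fx=3,fy=3))
E
```

```text
t 5.8 tcp [0.5865 0.2052 0.0911] fing [-0.001  0.008 -1.   ] jaw 80.47 F [ 0.6 -0.4 -1.8] M [-0.1  -0.16  0.02] w 0.0575 qd 27.84
```

View pics/s6.png

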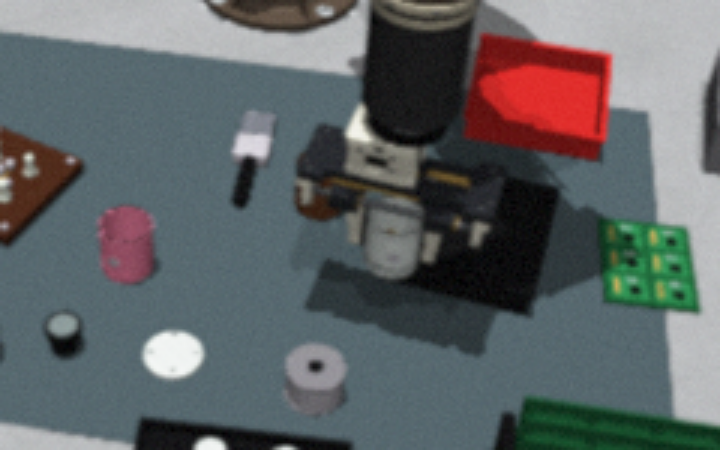

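```bash
python3 -m handwheel '[[[0.3,0.6,0,0.05],[0.25,0.4,0,0.05],[0.1,0.2,-0.3,0],[0,0,-0.4,0],[0,0,-0.2,0],[0,0,0,0]]]' >/dev/null&& python3 - <<'E'
from h import *
s,_=st(); p=s['tcp_pos']; print("n",.9877*p[0]-.1564*p[1],"t",.1564*p[0]+.9877*p[1])
E
```

```text
t 6.45 tcp [0.6125 0.2599 0.0481] fing [-0.005  0.007 -1.   ] jaw 81.16 F [-0.5  0.3 -2.6] M [-0.09  0.   -0.03] w 0.0576 qd 0.41
n 0.5642993727492667 t 0.35252202471940486
```

```bash
python3 -m handwheel '[[[-0.3,0.05,0,0],[-0.3,0.05,0,0],[-0.25,0.04,0.02,0],[-0.2,0.03,0.02,0],[0,0,0,0]]]' >/dev/null&& python3 - <<'E'
from h import *
s,_=st(); p=s['tcp_pos']; print("n",.9877*p[0]-.1564*p[1],"t",.1564*p[0]+.9877*p[1])
cv2.imwrite("pics/s7.png",cv2.resize(vision.capture("scene")[170:290,320:460],None,fx=5,fy=5))
E
```

```text
t 6.95 tcp [0.5689 0.2666 0.0525] fing [ 0.     0.009 -1.   ] jaw 81.14 F [ 1.1 -0.6 -1.9] M [-0.17 -0.36  0.02] w 0.0574 qd 0.63
n 0.5202416331313602 t 0.3522827231105698
```

View pics/s7.png

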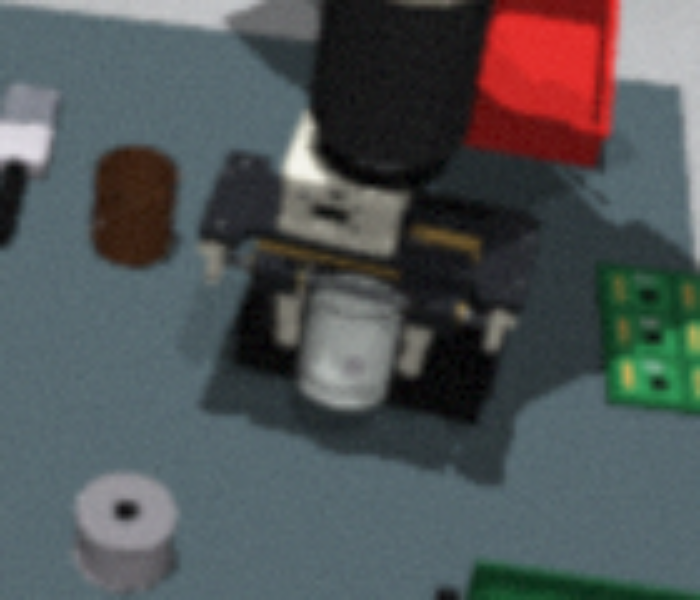

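```bash
python3 -m handwheel '[[[-0.2,0.03,-0.05,0],[-0.25,0.04,-0.03,0],[-0.25,0.04,0,0],[-0.25,0.04,0,0],[0,0,0,0]]]' >/dev/null&& python3 - <<'E'
from h import *
s,_=st(); p=s['tcp_pos']; print("n",.9877*p[0]-.1564*p[1],"t",.1564*p[0]+.9877*p[1])
cv2.imwrite("pics/s8.png",cv2.resize(vision.capture("scene")[170:290,320:460],None,fx=5,fy=5))
E
```

```text
t 7.5 tcp [0.5301 0.2741 0.051 ] fing [ 0.004  0.011 -1.   ] jaw 81.15 F [-0.5 -0.8  1.4] M [-0.15  0.02  0.05] w 0.0568 qd 0.42
n 0.48066333342454537 t 0.3536175070715365
```

View pics/s8.png

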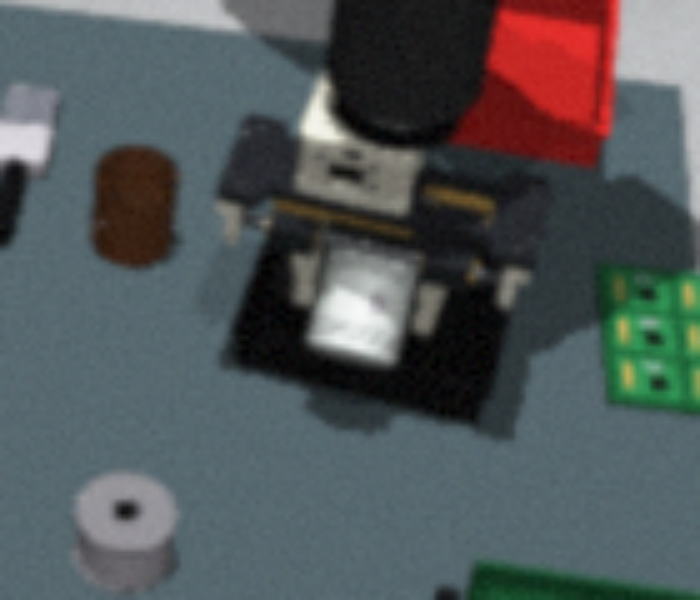

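```bash
python3 -m handwheel '[[[0.08,0,-0.12,0],[0,0,-0.15,0],[0,0,-0.15,0],[0,0,-0.1,0],[0,0,0,0]]]' >/dev/null&& python3 - <<'E'
from h import *
s,_=st(); p=s['tcp_pos']; print("n",.9877*p[0]-.1564*p[1],"t",.1564*p[0]+.9877*p[1])
cv2.imwrite("pics/s9.png",cv2.resize(vision.capture("scene")[170:290,320:460],None,fx=5,fy=5))
E
```

```text
t 8.05 tcp [0.5322 0.2752 0.038 ] fing [ 0.004  0.012 -1.   ] jaw 81.37 F [ 0.8 -0.1 -0.3] M [-0.14 -0.31  0.03] w 0.0567 qd 1.18
n 0.48260097699902316 t 0.35500113036995107
```

View pics/s9.png

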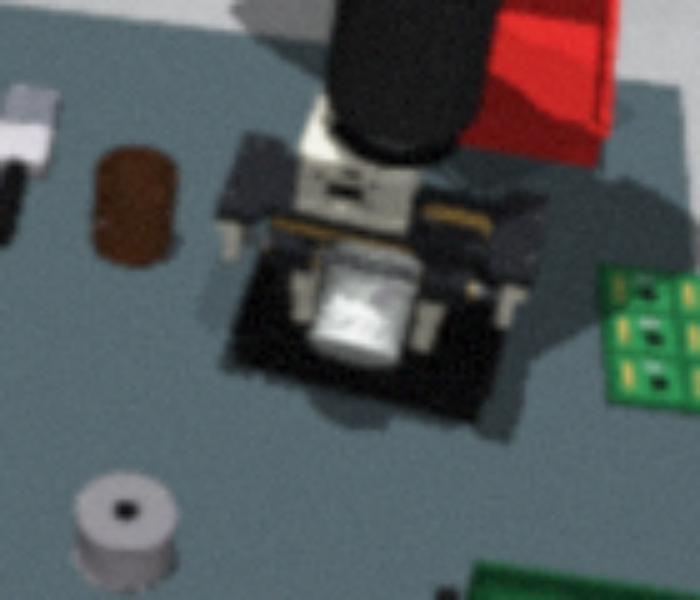

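```bash
python3 - <<'E'
from h import *
c,im=grab("w9")
a=cv2.imread("pics/s9.png")
im2=vision.capture("scene")
z=cv2.resize(im2[205:260,365:415],None,fx=9,fy=9,interpolation=cv2.INTER_CUBIC)
cv2.imwrite("pics/s9b.png",z)
s,M=st(); 
E
```

```text
t 8.2 tcp [0.5323 0.2752 0.0378] fing [ 0.004  0.012 -1.   ] jaw 81.37 F [-3.7  0.7  6.5] M [-0.09  1.08  0.03] w 0.0566 qd 0.11
```

View pics/w9.png

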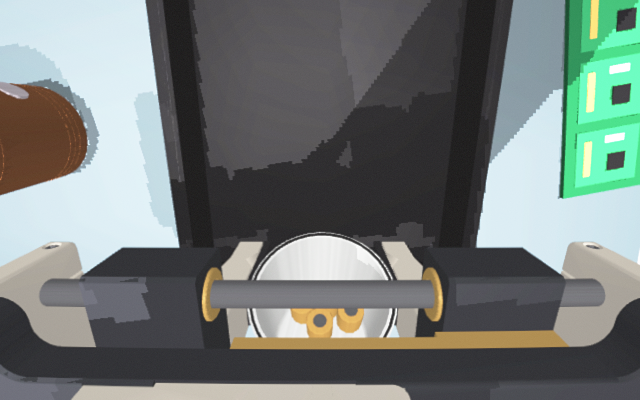

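View pics/s9b.png

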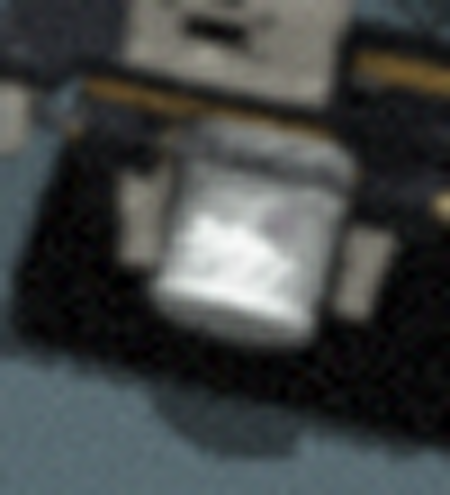

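```bash
python3 - <<'E'
from h import *
c=dict(vision.get_calibration("wrist"));c["pose"]=np.load("pics/w9.npy"); sc=vision.get_calibration("scene")
G=np.array([.5323,.2752,.0566]); nn=np.array([.9877,-.1564,0]); t=np.array([.1564,.9877,0]); up=np.array([0,0,1.])
for off in (27.4,40):
  for th in (30,45,60,75,90,105):
    a=np.radians(th); m=-nn*np.sin(a)+up*np.cos(a); u=nn*np.cos(a)+up*np.sin(a) # u = upper edge dir of rim
    C=G+off/1000*m; B=C-.064*m
    P=[C-.029*u, C+.029*u, C+.029*t, C-.029*t]
    print(off,th,"wrist far,near,L,R",project(c,P).round(0).astype(int).tolist(),"scene rim up/low, base up/low",project(sc,[C+.029*u,C-.029*u,B+.028*u,B-.028*u]).round(0).astype(int).tolist())
E
```

```text
27.4 30 wrist far,near,L,R [[321, 204], [321, 346], [390, 271], [251, 271]] scene rim up/low, base up/low [[393, 224], [395, 221], [389, 243], [391, 239]]
27.4 45 wrist far,near,L,R [[320, 195], [321, 327], [388, 254], [252, 254]] scene rim up/low, base up/low [[394, 222], [395, 223], [389, 242], [390, 242]]
27.4 60 wrist far,near,L,R [[320, 193], [321, 302], [386, 240], [254, 239]] scene rim up/low, base up/low [[395, 220], [394, 225], [390, 239], [390, 243]]
27.4 75 wrist far,near,L,R [[320, 196], [321, 274], [384, 228], [257, 228]] scene rim up/low, base up/low [[395, 219], [394, 228], [390, 236], [389, 244]]
27.4 90 wrist far,near,L,R [[320, 203], [321, 247], [381, 221], [259, 221]] scene rim up/low, base up/low [[395, 218], [393, 231], [391, 232], [389, 244]]
27.4 105 wrist far,near,L,R [[320, 214], [321, 224], [378, 218], [262, 217]] scene rim up/low, base up/low [[395, 219], [392, 234], [392, 228], [389, 243]]
40 30 wrist far,near,L,R [[321, 197], [321, 354], [397, 271], [244, 271]] scene rim up/low, base up/low [[394, 220], [396, 217], [390, 240], [392, 236]]
40 45 wrist far,near,L,R [[321, 181], [321, 323], [395, 244], [246, 244]] scene rim up/low, base up/low [[395, 218], [396, 219], [390, 238], [391, 238]]
40 60 wrist far,near,L,R [[320, 174], [321, 286], [391, 221], [250, 221]] scene rim up/low, base up/low [[396, 216], [395, 222], [391, 235], [391, 240]]
40 75 wrist far,near,L,R [[320, 175], [321, 249], [387, 205], [254, 205]] scene rim up/low, base up/low [[396, 215], [395, 225], [391, 232], [390, 241]]
40 90 wrist far,near,L,R [[320, 181], [321, 216], [383, 196], [258, 195]] scene rim up/low, base up/low [[396, 216], [394, 229], [392, 229], [390, 242]]
40 105 wrist far,near,L,R [[320, 192], [321, 193], [378, 193], [262, 192]] scene rim up/low, base up/low [[396, 217], [393, 232], [393, 226], [390, 242]]
```

```bash
python3 - <<'E'
from h import *
c=dict(vision.get_calibration("wrist"));c["pose"]=np.load("pics/w9.npy"); sc=vision.get_calibration("scene")
G=np.array([.5323,.2752,.0566]); nn=np.array([.9877,-.1564,0]); t=np.array([.1564,.9877,0]); up=np.array([0,0,1.])
for off in (27.4,35,42):
  for th in (-5,5,12,20,30):
    a=np.radians(th); m=-nn*np.sin(a)+up*np.cos(a); u=nn*np.cos(a)+up*np.sin(a)
    C=G+off/1000*m; B=C-.064*m
    P=[C-.029*u, C+.029*u, C+.029*t, C-.029*t]
    print(off,th,project(c,P).round(0).astype(int).tolist(),project(sc,[C+.029*u,C-.029*u,B+.028*u,B-.028*u]).round(0).astype(int).tolist())
E
```

```text
27.4 -5 [[321, 250], [320, 359], [389, 309], [252, 310]] [[391, 232], [395, 218], [389, 244], [393, 232]]
27.4 5 [[321, 233], [320, 360], [390, 300], [251, 300]] [[392, 229], [395, 219], [389, 244], [392, 234]]
27.4 12 [[321, 223], [320, 358], [390, 292], [251, 292]] [[392, 228], [395, 219], [389, 244], [392, 235]]
27.4 20 [[321, 213], [320, 354], [390, 283], [251, 283]] [[393, 226], [395, 219], [389, 244], [392, 237]]
27.4 30 [[321, 204], [321, 346], [390, 271], [251, 271]] [[393, 224], [395, 221], [389, 243], [391, 239]]
35 -5 [[321, 261], [320, 374], [393, 322], [248, 323]] [[392, 230], [396, 217], [389, 243], [393, 230]]
35 5 [[321, 240], [320, 372], [394, 309], [247, 310]] [[392, 227], [396, 217], [389, 243], [393, 232]]
35 12 [[321, 226], [320, 369], [394, 299], [246, 300]] [[393, 226], [396, 217], [389, 243], [392, 234]]
35 20 [[321, 213], [321, 362], [395, 287], [246, 287]] [[393, 224], [396, 217], [389, 242], [392, 235]]
35 30 [[321, 200], [321, 350], [394, 271], [247, 271]] [[394, 222], [396, 218], [389, 241], [391, 237]]
42 -5 [[321, 272], [320, 389], [397, 336], [244, 336]] [[392, 228], [396, 215], [390, 241], [394, 229]]
42 5 [[321, 246], [320, 385], [398, 319], [243, 320]] [[393, 226], [396, 215], [390, 241], [393, 230]]
42 12 [[321, 229], [321, 380], [399, 307], [242, 307]] [[393, 224], [396, 215], [390, 241], [393, 232]]
42 20 [[321, 213], [321, 371], [399, 291], [242, 291]] [[394, 222], [396, 215], [390, 240], [392, 233]]
42 30 [[321, 195], [321, 355], [399, 271], [243, 271]] [[394, 220], [396, 216], [390, 239], [392, 235]]
```

```bash
python3 -m handwheel '[[[0,0,0.3,0],[0,0,0.5,0],[0.2,-0.03,0.3,0],[0.7,-0.11,0,0],[0.8,-0.13,0,0],[0.7,-0.11,0,0],[0.2,0,0,0],[0,0,0,0]]]' >/dev/null&& python3 - <<'E'
from h import *
s,_=st(); p=s['tcp_pos']; print("n",.9877*p[0]-.1564*p[1],"t",.1564*p[0]+.9877*p[1])
grab("w10")
z=vision.capture("scene")[180:300,310:450]; cv2.imwrite("pics/s10.png",cv2.resize(z,None,fx=5,fy=5,interpolation=cv2.INTER_CUBIC))
E
```

```text
t 9.0 tcp [0.6357 0.2564 0.0822] fing [-0.006  0.006 -1.   ] jaw 81.28 F [-0.6 -0.1 -3.1] M [-0.06  0.12 -0.08] w 0.0566 qd 0.5
n 0.587742449223383 t 0.35267072441747066
```

View pics/w10.png

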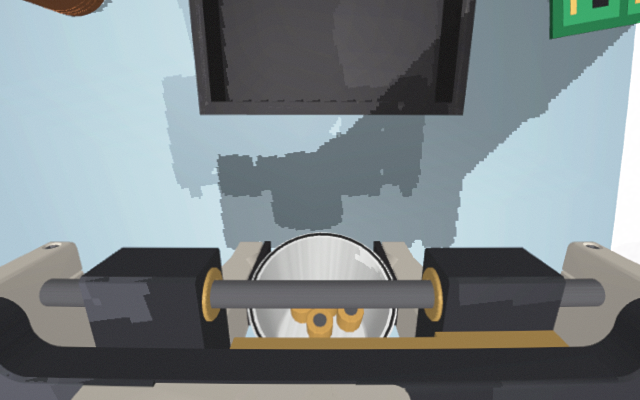

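View pics/s10.png

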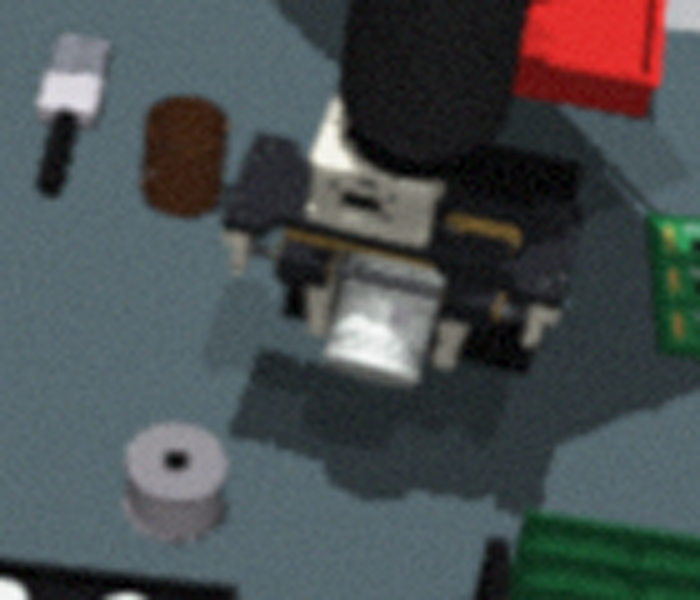

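```bash
python3 -m handwheel '[[[0,0,-0.5,0],[0,0,-0.6,0],[0,0,-0.4,0],[0,0,-0.1,0],[0,0,0,0]]]' >/dev/null&& python3 - <<'E'
from h import *
st()
E
```

```text
t 9.6 tcp [0.6293 0.2578 0.0183] fing [-0.008  0.007 -1.   ] jaw 81.49 F [ 0.4 -0.4 -1.9] M [-0.03 -0.   -0.  ] w 0.0564 qd 0.61
```

```bash
python3 -m handwheel '[[[0,0,-0.1,0],[0,0,-0.1,0],[0,0,0,0]]]' >/dev/null&& python3 - <<'E'
from h import *
st()
E
python3 -m handwheel '[[[0,0,0,0],[0,0,0,0],[0,0,0.1,0],[0,0,0.1,0],[0,0,0,0]]]' 75 15 >/dev/null&& python3 - <<'E'
from h import *
st()
E
```

```text
t 9.9 tcp [0.6295 0.259  0.0123] fing [-0.005  0.008 -1.   ] jaw 81.56 F [ 0.  -0.3 -3. ] M [-0.08  0.04  0.04] w 0.0567 qd 0.86
t 10.4 tcp [0.6319 0.2601 0.0242] fing [-0.     0.011 -1.   ] jaw 81.6 F [ 0.5 -0.2  0.6] M [-0.02 -0.06  0.02] w 0.0748 qd 0.09
```

```bash
python3 -m handwheel '[[[0,0,0,0],[0,0,0,0],[0,0,0,0]]]' 50 15 >/dev/null&& python3 - <<'E'
from h import *
s,_=st(); grab("w11"); p=s['tcp_pos']; print("n",.9877*p[0]-.1564*p[1],"t",.1564*p[0]+.9877*p[1])
E
```

```text
t 10.7 tcp [0.6322 0.2601 0.0249] fing [ 0.     0.011 -1.   ] jaw 81.6 F [-0.9 -1.   1.1] M [-0.8  -0.06  0.04] w 0.0569 qd 0.22
n 0.5836938240665217 t 0.355815029711533
```

View pics/w11.png

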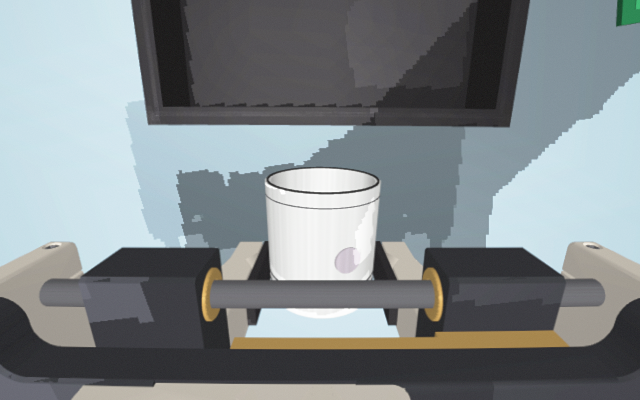

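```bash
python3 - <<'E'
from h import *
c=dict(vision.get_calibration("wrist"));c["pose"]=np.load("pics/w11.npy")
for n,uv,z in [("rim far top",(322,168),.058),("rim bottom",(322,193),.0),("rim L",(265,182),.029),("rim R",(379,182),.029),("base L~",(272,290),.029),("base low",(322,318),.056)]:
    P=plane(c,[uv],z)[0]; print(n,P.round(4),"n",(.9877*P[0]-.1564*P[1]).round(4),"t",(.1564*P[0]+.9877*P[1]).round(4))
im=vision.capture("scene")[180:300,310:450]; cv2.imwrite("pics/s11.png",cv2.resize(im,None,fx=5,fy=5,interpolation=cv2.INTER_CUBIC))
E
```

```text
rim far top [0.5775 0.2691 0.058 ] n 0.5283 t 0.3561
rim bottom [0.6034 0.2661 0.    ] n 0.5544 t 0.3572
rim L [0.5856 0.2391 0.029 ] n 0.541 t 0.3278
rim R [0.5942 0.2963 0.029 ] n 0.5406 t 0.3856
base L~ [0.6476 0.2306 0.029 ] n 0.6036 t 0.329
base low [0.6502 0.2584 0.056 ] n 0.6018 t 0.357
```

View pics/s11.png

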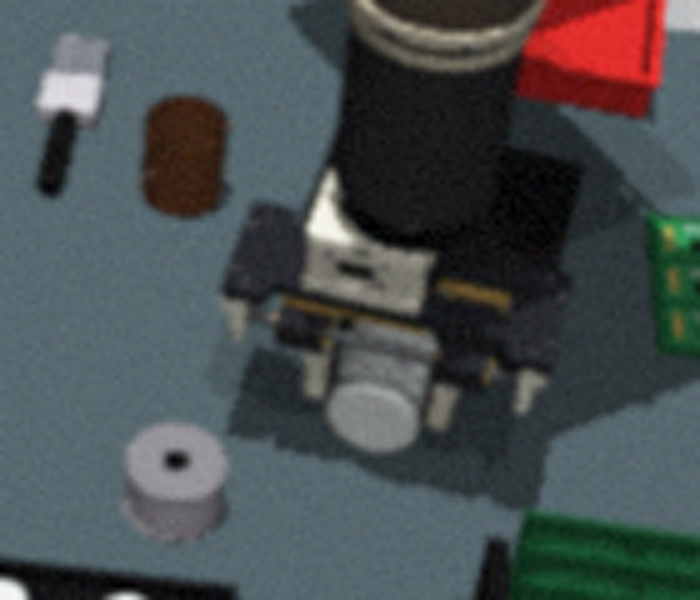

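```bash
python3 -m handwheel '[[[0,0,0,0],[0,0,0,0],[-0.2,0.03,-0.1,0],[-0.2,0.03,-0.15,0],[0,0,-0.05,0],[0,0,0,0]]]' 80 20 >/dev/null&& python3 - <<'E'
from h import *
s,_=st(); p=s['tcp_pos']; print("n",.9877*p[0]-.1564*p[1],"t",.1564*p[0]+.9877*p[1])
grab("w12")
E
```

```text
t 11.4 tcp [0.6138 0.2625 0.0109] fing [-0.001  0.011 -1.   ] jaw 81.59 F [-0.3  0.6 -0.5] M [-0.13 -0.09  0.04] w 0.0802 qd 1.01
n 0.5652305707855442 t 0.35532118117540545
```

View pics/w12.png

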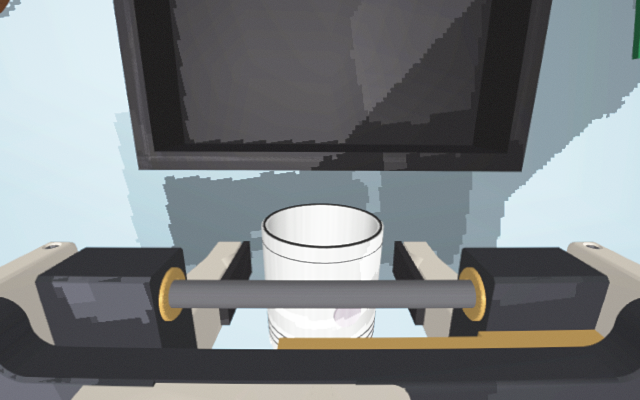

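```bash
python3 -m handwheel '[[[0,0,0,0],[0,0,0,0],[0,0,0,0],[0,0,0.3,0],[0,0,0.5,0],[0,0,0.4,0],[0,0,0.1,0],[0,0,0,0]]]' 50 25 >/dev/null&& python3 - <<'E'
from h import *
s,_=st(); p=s['tcp_pos']; print("n",.9877*p[0]-.1564*p[1],"t",.1564*p[0]+.9877*p[1])
grab("w13"); im=vision.capture("scene")[180:300,310:450]; cv2.imwrite("pics/s13.png",cv2.resize(im,None,fx=5,fy=5,interpolation=cv2.INTER_CUBIC))
E
```

```text
t 12.25 tcp [0.6132 0.2617 0.0656] fing [-0.003  0.01  -1.   ] jaw 81.52 F [ 0.1 -0.4 -2.8] M [-0.09 -0.03 -0.02] w 0.0563 qd 0.43
n 0.5647615305737266 t 0.3543851717460311
```

View pics/w13.png

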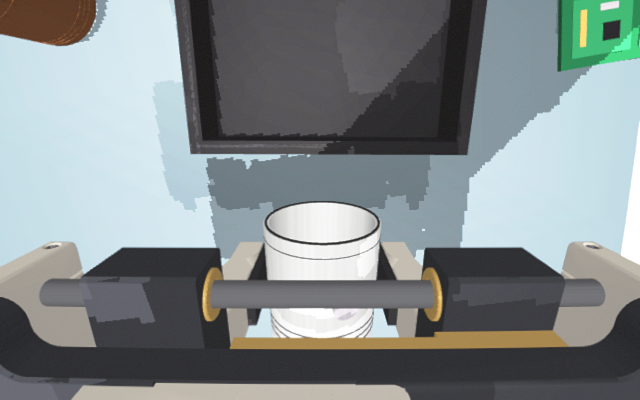

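View pics/s13.png

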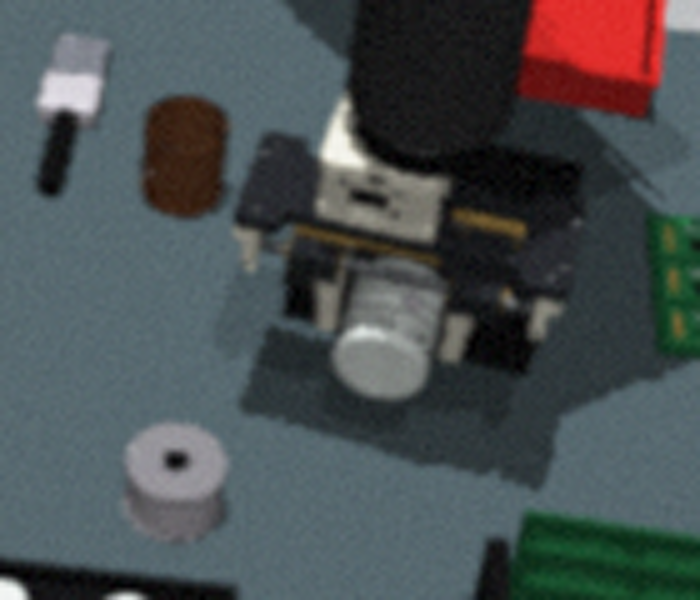

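```bash
python3 -m handwheel '[[[-0.4,0.06,0,0],[-0.6,0.1,0,0],[-0.6,0.1,0,0],[-0.4,0.06,-0.1,0],[-0.1,0,-0.2,0],[0,0,-0.1,0],[0,0,0,0]]]' >/dev/null&& python3 - <<'E'
from h import *
s,_=st(); p=s['tcp_pos']; print("n",.9877*p[0]-.1564*p[1],"t",.1564*p[0]+.9877*p[1])
E
```

```text
t 13.05 tcp [0.5237 0.2728 0.0433] fing [-0.01   0.005 -1.   ] jaw 81.48 F [-2.2  0.   3.9] M [-0.04  0.54 -0.01] w 0.0563 qd 0.25
n 0.4746386692391011 t 0.35133531316987465
```

```bash
python3 -m handwheel '[[[0.12,-0.02,-0.1,0],[0.1,-0.02,-0.1,0],[0,0,-0.1,0],[0,0,0,0]]]' >/dev/null&& python3 - <<'E'
from h import *
s,_=st(); p=s['tcp_pos']; print("n",.9877*p[0]-.1564*p[1],"t",.1564*p[0]+.9877*p[1])
grab("w14"); im=vision.capture("scene")[180:300,310:450]; cv2.imwrite("pics/s14.png",cv2.resize(im,None,fx=5,fy=5,interpolation=cv2.INTER_CUBIC)); st()
E
```

```text
t 13.45 tcp [0.5302 0.2714 0.03  ] fing [-0.016  0.003 -1.   ] jaw 81.47 F [-4.6  1.2  3.8] M [0.53 1.76 0.02] w 0.0559 qd 0.96
n 0.48125975977899293 t 0.3509784731711119
t 13.55 tcp [0.5302 0.2714 0.0302] fing [-0.016  0.003 -1.   ] jaw 81.47 F [-5.9  2.   2.8] M [0.74 1.84 0.03] w 0.0559 qd 0.08
```

View pics/w14.png

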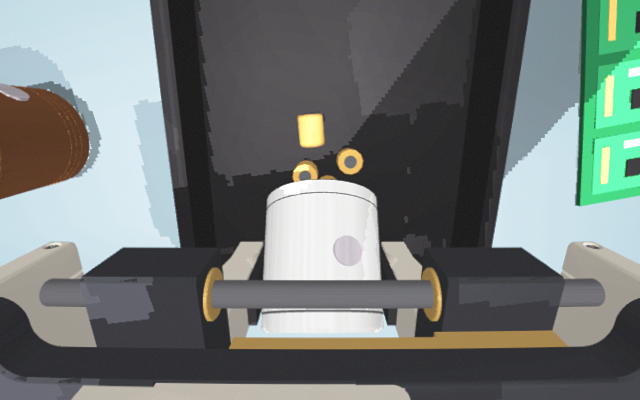

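View pics/s14.png

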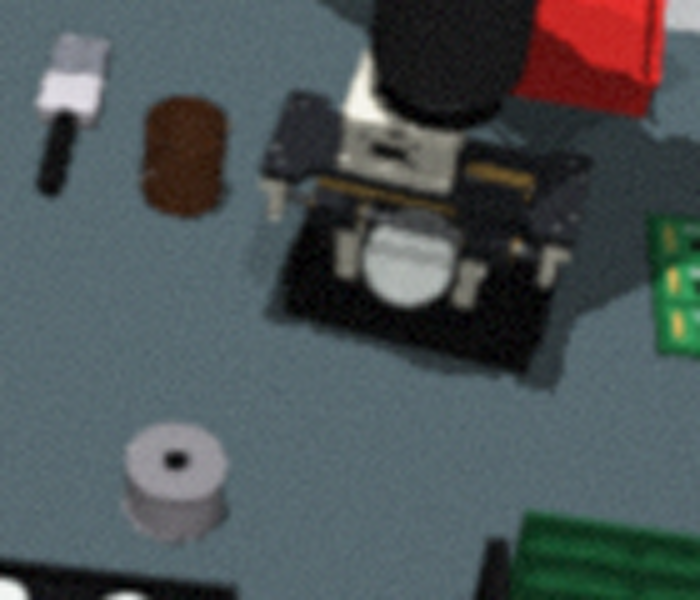

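```bash
python3 -m handwheel '[[[0,0,0.2,0],[0,0,0.4,0],[0,0,0.4,0],[0,0,0.4,0],[0,0,0,0]]]' >/dev/null&& python3 - <<'E'
from h import *
s,_=st(); p=s['tcp_pos']; print("n",.9877*p[0]-.1564*p[1],"t",.1564*p[0]+.9877*p[1])
grab("w15"); 
E
```

```text
t 14.05 tcp [0.5325 0.2699 0.0862] fing [-0.017  0.    -1.   ] jaw 81.4 F [-0.4 -0.5 -1.4] M [ 0.06 -0.15 -0.03] w 0.0556 qd 1.6
n 0.483724450512776 t 0.34989042958879685
```

View pics/w15.png

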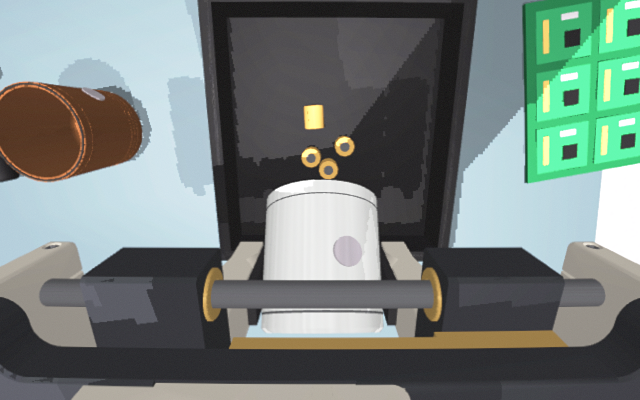

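```bash
python3 -m handwheel '[[[0.4,-0.06,0,0],[0.6,-0.1,0,0],[0.6,-0.1,0,0],[0.4,-0.06,-0.2,0],[0,0,-0.4,0],[0,0,-0.3,0],[0,0,0,0]]]' - 15 >/dev/null&& python3 - <<'E'
from h import *
s,_=st(); p=s['tcp_pos']; print("n",.9877*p[0]-.1564*p[1],"t",.1564*p[0]+.9877*p[1])
E
```

```text
t 14.8 tcp [0.6128 0.2533 0.0388] fing [-0.026 -0.004 -1.   ] jaw 81.25 F [-0.3  0.5 -2. ] M [-0.04 -0.07  0.02] w 0.0561 qd 0.47
n 0.5656278408188802 t 0.3459743593638032
```

```bash
python3 -m handwheel '[[[0,0,-0.3,0],[0,0,-0.2,0],[0.05,0,-0.12,0],[0.05,0,-0.1,0],[0,0,-0.08,0]]]' >/dev/null&& python3 - <<'E'
from h import *
s,_=st(); p=s['tcp_pos']; print("n",.9877*p[0]-.1564*p[1],"t",.1564*p[0]+.9877*p[1])
grab("w16")
E
```

```text
t 15.3 tcp [0.6237 0.2547 0.0121] fing [-0.012 -0.002 -1.   ] jaw 81.62 F [ 2.2 -1.2  4.5] M [-0.69 -0.66  0.02] w 0.0559 qd 3.91
n 0.5761976834195754 t 0.34909473745736064
```

View pics/w16.png

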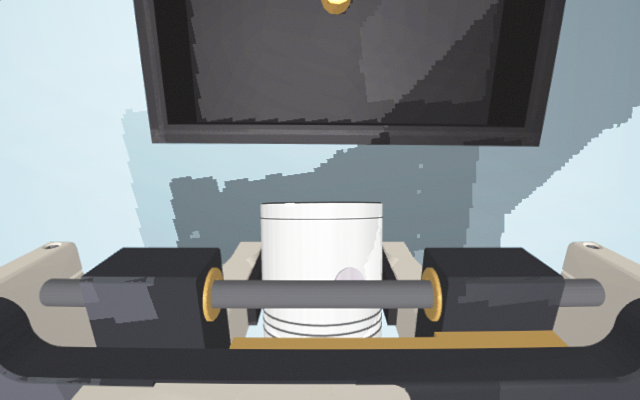

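```bash
python3 -m handwheel '[[[0,0,0,0],[0,0,0,0],[0,0,0,0],[-0.15,0.02,0,0],[-0.1,0.02,0,0],[0,0,0,0]]]' 80 5 >/dev/null&& python3 - <<'E'
from h import *
s,_=st(); p=s['tcp_pos']; print("n",.9877*p[0]-.1564*p[1],"t",.1564*p[0]+.9877*p[1])
grab("w17")
E
```

```text
t 15.95 tcp [0.6112 0.2571 0.0114] fing [-0.013 -0.002 -1.   ] jaw 81.65 F [ 0.9 -0.6  0.8] M [-0.05 -0.06  0.05] w 0.0797 qd 0.17
n 0.5634629888225603 t 0.3495391910384755
```

View pics/w17.png

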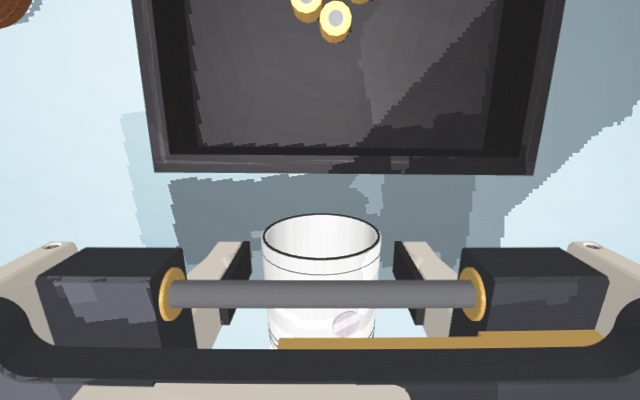

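```bash
python3 - <<'E'
from h import *
c=dict(vision.get_calibration("wrist"));c["pose"]=np.load("pics/w17.npy")
for n,uv,z in [("rim L",(263,238),.029),("rim R",(380,238),.029),("rim top",(321,214),.058)]:
    P=plane(c,[uv],z)[0]; print(n,P.round(4),"n",(.9877*P[0]-.1564*P[1]).round(4),"t",(.1564*P[0]+.9877*P[1]).round(4))
E
```

```text
rim L [0.5898 0.2324 0.029 ] n 0.5462 t 0.3218
rim R [0.598  0.2892 0.029 ] n 0.5455 t 0.3791
rim top [0.5721 0.2639 0.058 ] n 0.5238 t 0.3502
```

```bash
python3 -m handwheel '[[[-0.08,0.01,0,0],[0,0,0,0],[0,0,0,0],[0,0,0,0]]]' 50 6 >/dev/null&& python3 - <<'E'
from h import *
s,_=st(); p=s['tcp_pos']; print("n",.9877*p[0]-.1564*p[1],"t",.1564*p[0]+.9877*p[1])
E
python3 -m handwheel '[[[0.08,-0.01,0.2,0],[0.15,-0.02,0.2,0],[0.2,-0.03,0.15,0],[0.2,-0.03,0.1,0],[0.3,-0.05,0.08,0],[0,0,0,0]]]' >/dev/null&& python3 - <<'E'
from h import *
s,_=st(); p=s['tcp_pos']; print("n",.9877*p[0]-.1564*p[1],"t",.1564*p[0]+.9877*p[1])
grab("w18"); im=vision.capture("scene")[180:300,310:450]; cv2.imwrite("pics/s18.png",cv2.resize(im,None,fx=5,fy=5,interpolation=cv2.INTER_CUBIC)); st()
E
```

```text
t 16.4 tcp [0.6079 0.2577 0.0115] fing [-0.013 -0.002 -1.   ] jaw 81.67 F [-0.3  0.5 -0.4] M [-0.01  0.1   0.01] w 0.057 qd 0.11
n 0.5600968605959914 t 0.3495839743453099
t 17.0 tcp [0.6492 0.2514 0.0439] fing [-0.012 -0.002 -1.   ] jaw 81.64 F [-0.2  0.6 -1.6] M [-0.06 -0.07  0.02] w 0.0569 qd 1.08
n 0.6018764720201872 t 0.34980002330698834
t 17.1 tcp [0.6474 0.2512 0.0431] fing [-0.013 -0.002 -1.   ] jaw 81.64 F [-0.5  0.1 -2. ] M [-0.01 -0.04  0.03] w 0.0571 qd 1.15
```

View pics/w18.png

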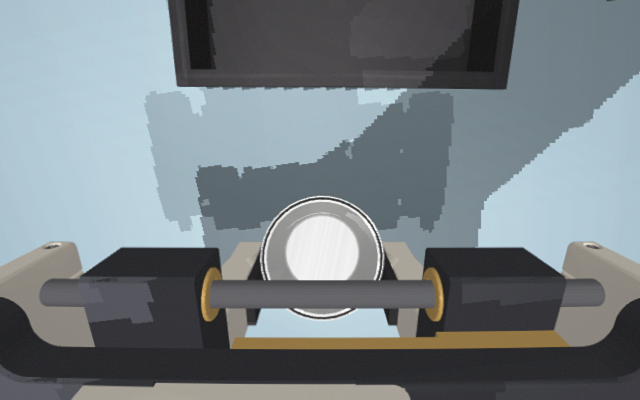

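View pics/s18.png

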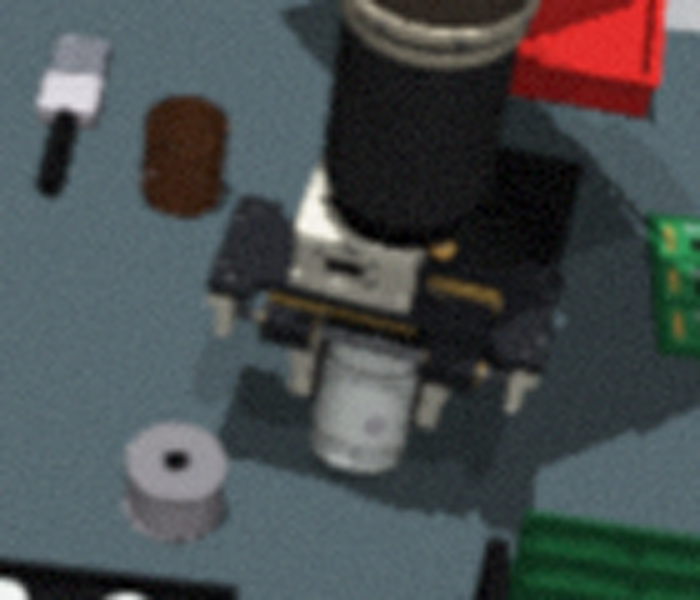

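```bash
python3 -m handwheel '[[[0.3,-0.05,-0.05,0],[0.3,-0.05,-0.12,0],[0.2,-0.03,-0.15,0],[0,0,-0.12,0],[0,0,0,0]]]' >/dev/null&& python3 - <<'E'
from h import *
s,_=st(); p=s['tcp_pos']; print("n",.9877*p[0]-.1564*p[1],"t",.1564*p[0]+.9877*p[1])
grab("w19"); im=vision.capture("scene")[180:300,310:450]; cv2.imwrite("pics/s19.png",cv2.resize(im,None,fx=5,fy=5,interpolation=cv2.INTER_CUBIC)); st()
E
```

```text
t 17.6 tcp [0.6821 0.2456 0.0244] fing [-0.013 -0.002 -1.   ] jaw 81.66 F [-0.8  0.1 -1. ] M [ 0.06  0.08 -0.02] w 0.0511 qd 1.03
n 0.635274097454281 t 0.3492460700544794
t 17.7 tcp [0.6818 0.2457 0.0248] fing [-0.013 -0.002 -1.   ] jaw 81.68 F [-0.1 -0.4 -2.5] M [-0.03 -0.07 -0.03] w 0.0514 qd 0.46
```

View pics/w19.png

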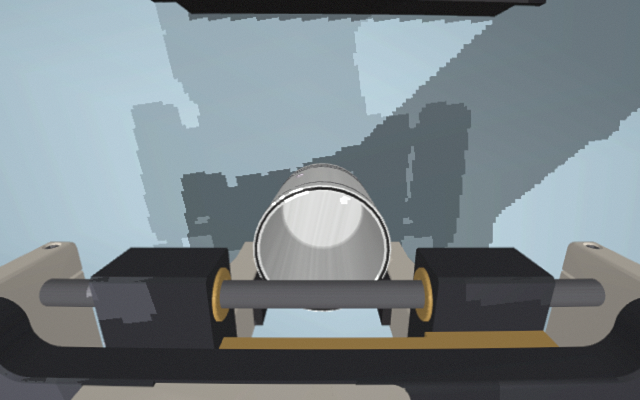

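View pics/s19.png

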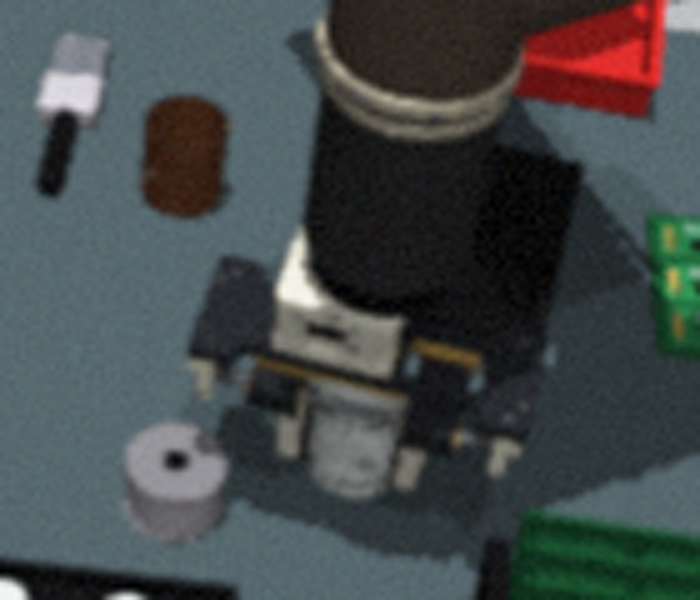

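```bash
python3 -m handwheel '[[[0,0,0,0],[0,0,0,0],[0,0,0,0]]]' 80 20 >/dev/null&& python3 - <<'E'
from h import *
s,_=st(); p=s['tcp_pos']; print("n",.9877*p[0]-.1564*p[1],"t",.1564*p[0]+.9877*p[1])
grab("w20"); im=vision.capture("scene")[180:300,310:450]; cv2.imwrite("pics/s20.png",cv2.resize(im,None,fx=5,fy=5,interpolation=cv2.INTER_CUBIC)); st()
E
```

```text
t 18.0 tcp [0.6815 0.246  0.025 ] fing [-0.013 -0.002 -1.   ] jaw 81.71 F [0.3 0.8 0.5] M [-0.05 -0.08 -0.01] w 0.0695 qd 0.16
n 0.6346446655254203 t 0.3495309148604311
t 18.1 tcp [0.6815 0.246  0.025 ] fing [-0.013 -0.002 -1.   ] jaw 81.71 F [ 0.  -0.2 -0.3] M [-0.02 -0.08 -0.02] w 0.0766 qd 0.15
```

View pics/w20.png

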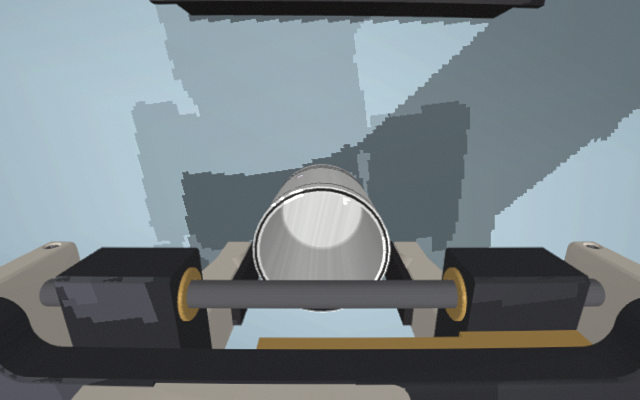

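View pics/s20.png

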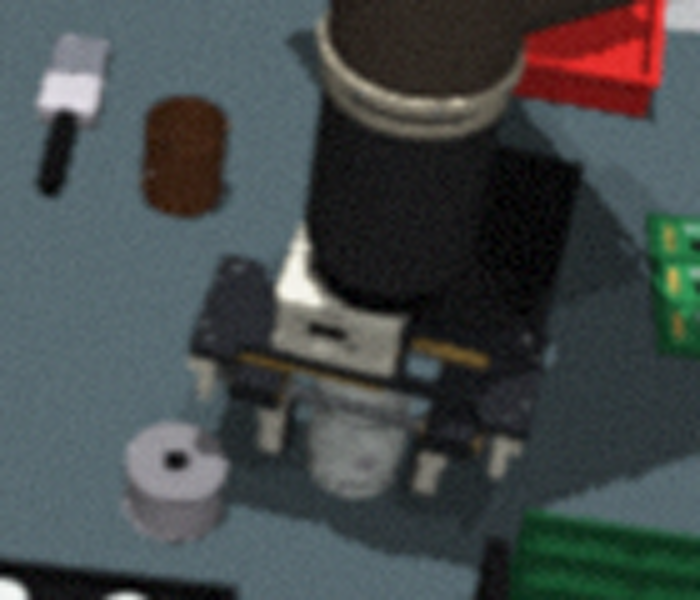

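```bash
python3 - <<'E'
from h import *
c=dict(vision.get_calibration("wrist"));c["pose"]=np.load("pics/w20.npy")
for n,uv,z in [("L",(255,248),.064),("R",(388,248),.064),("far",(321,187),.064),("near",(321,310),.064)]:
    P=plane(c,[uv],z)[0]; print(n,P.round(4),"n",(.9877*P[0]-.1564*P[1]).round(4),"t",(.1564*P[0]+.9877*P[1]).round(4))
E
```

```text
L [0.6559 0.2227 0.064 ] n 0.613 t 0.3225
R [0.6638 0.278  0.064 ] n 0.6122 t 0.3784
far [0.6338 0.254  0.064 ] n 0.5863 t 0.35
near [0.6898 0.2458 0.064 ] n 0.6428 t 0.3506
```

```bash
python3 -m handwheel '[[[-0.2,0.03,0,0],[-0.2,0.03,0,0],[-0.1,0.02,0,0],[0,0,0,0]]]' >/dev/null&& python3 - <<'E'
from h import *
s,_=st(); p=s['tcp_pos']; print("n",.9877*p[0]-.1564*p[1],"t",.1564*p[0]+.9877*p[1])
E
```

```text
t 18.5 tcp [0.6593 0.2496 0.0255] fing [-0.013 -0.002 -1.   ] jaw 81.71 F [ 2.  -0.7 -0.3] M [-0.01 -0.06  0.08] w 0.08 qd 0.37
n 0.6121775688316422 t 0.3496881659759566
```

```bash
python3 -m handwheel '[[[0,0,0,0],[0,0,0,0],[0,0,0,0],[0,0,0,0],[0,0,0.2,0],[0,0,0.5,0],[0,0,0.8,0],[0,0,0.8,0]]]' 50 45 >/dev/null&& python3 - <<'E'
from h import *
s,_=st(); p=s['tcp_pos']; print("n",.9877*p[0]-.1564*p[1],"t",.1564*p[0]+.9877*p[1])
grab("w21")
E
```

```text
t 19.3 tcp [0.6554 0.2471 0.114 ] fing [-0.024 -0.008 -1.   ] jaw 81.64 F [ 0.6  0.3 -1.5] M [ 0.06 -0.29  0.05] w 0.0567 qd 35.83
n 0.6087141214272891 t 0.34660224217493096
```

View pics/w21.png

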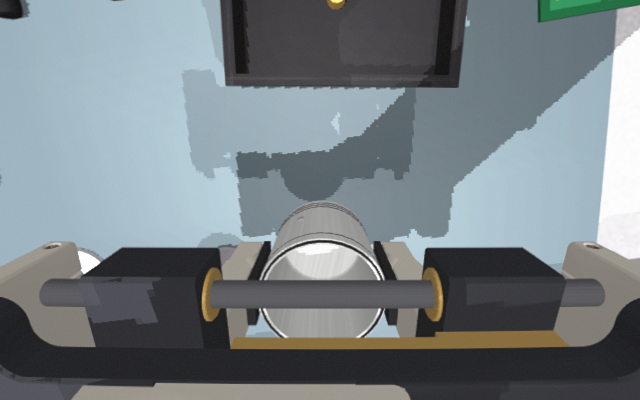

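```bash
python3 -m handwheel '[[[-0.2,-0.4,0.2,0],[-0.3,-0.8,0,0],[-0.3,-0.9,0,0],[-0.3,-0.9,0,0],[-0.3,-0.9,0,0],[-0.3,-0.9,0,0],[-0.3,-0.9,0,0],[-0.3,-0.9,0,0]]]' >/dev/null&& python3 - <<'E'
from h import *
st()
E
```

```text
t 20.15 tcp [ 0.5646 -0.0194  0.1339] fing [-0.009 -0.    -1.   ] jaw 82.0 F [ 0.8 -0.4 -1.5] M [-0.08 -0.2  -0.  ] w 0.057 qd 32.88
```

```bash
python3 -m handwheel '[[[0.1,-0.9,0,0],[0.1,-0.9,0,0],[0.1,-0.9,0,0],[0.1,-0.9,0,0],[0,-0.8,0,0],[0,-0.4,0,0],[0,-0.2,0,0],[0,0,0,0]]]' >/dev/null&&python3 -m handwheel '[[[0,0,0,0],[0,0,0,0]]]' >/dev/null&& python3 - <<'E'
from h import *
st(); grab("w22"); st()
E
```

```text
t 21.15 tcp [ 0.577  -0.2309  0.1367] fing [-0.007  0.001 -1.   ] jaw 81.71 F [ 0.8  0.  -1.4] M [-0.01 -0.07  0.03] w 0.0567 qd 0.63
t 21.2 tcp [ 0.577  -0.2308  0.1368] fing [-0.007  0.001 -1.   ] jaw 81.73 F [ 0.   0.7 -2.1] M [ 0.02 -0.03  0.03] w 0.0566 qd 0.19
```

View pics/w22.png

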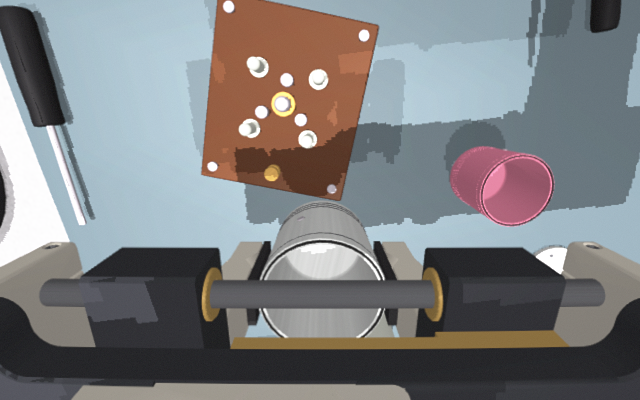

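```bash
python3 - <<'E'
from h import *
im=cv2.imread("pics/w22.png")
a=cv2.resize(im[50:150,235:335],None,fx=5,fy=5,interpolation=cv2.INTER_CUBIC)
b=cv2.resize(im[190:290,250:400],None,fx=2,fy=5)
b=cv2.resize(im[195:255,255:390],None,fx=2.2,fy=2.2); b=cv2.copyMakeBorder(b,0,500-b.shape[0],0,0,cv2.BORDER_CONSTANT)
cv2.imwrite("pics/w22c.png",np.hstack([a,b]))
E
```

```text
(no output)
```

View pics/w22c.png

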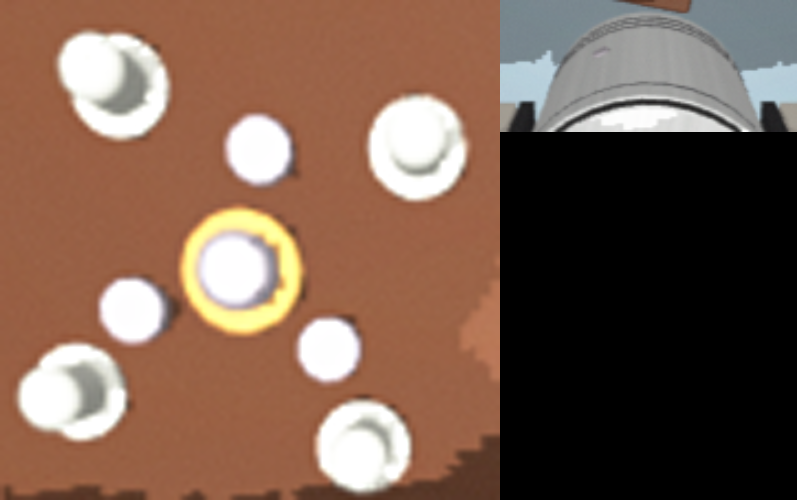

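```bash
python3 - <<'E'
from h import *
c=dict(vision.get_calibration("wrist"));c["pose"]=np.load("pics/w22.npy")
f=lambda a:(np.array(a)-2)/5+[235,50]
for n,a,z in [("posts",[(91,66),(414,138),(362,453),(51,396)],.0455),("flange",[(120,86),(417,147),(363,446),(77,391)],.021),("stops",[(259,150),(133,311),(329,349)],.03),("probe",[(236,269)],.038)]:
    p=plane(c,f(a),z); print(n,p.mean(0).round(4),np.linalg.norm(p-p.mean(0),axis=1).round(4))
nn=np.array([.9877,-.1564,0]); t=np.array([.1564,.9877,0]); up=np.array([0,0,1.])
T=np.array([.577,-.2308,.1368])
for dn in (0,.0015,.003):
  for th in (-4,0,4):
    a=np.radians(th); m=-nn*np.sin(a)+up*np.cos(a); u=nn*np.cos(a)+up*np.sin(a)
    G=T+up*.0188+nn*dn; C=G+.020*m; B=G-.044*m
    print(dn,th,project(c,[C-.029*u,C+.029*t,C-.029*t,B-.028*u]).round(1).tolist())
E
```

```text
posts [ 0.4903 -0.249   0.0455] [0.0348 0.0339 0.0345 0.0345]
flange [ 0.4903 -0.2496  0.021 ] [0.0349 0.0351 0.0351 0.0354]
stops [ 0.4905 -0.2492  0.03  ] [0.0189 0.0189 0.0188]
probe [ 0.4904 -0.2489  0.038 ] [0.]
0 -4 [[320.1, 238.3], [384.8, 297.5], [253.9, 296.1], [320.6, 191.1]]
0 0 [[320.1, 233.1], [385.0, 294.8], [253.7, 293.4], [320.6, 195.1]]
0 4 [[320.2, 228.3], [385.2, 292.0], [253.5, 290.6], [320.5, 199.2]]
0.0015 -4 [[320.0, 241.7], [384.5, 300.4], [254.0, 299.1], [320.6, 193.6]]
0.0015 0 [[320.1, 236.5], [384.8, 297.8], [253.8, 296.4], [320.5, 197.4]]
0.0015 4 [[320.1, 231.6], [385.0, 295.0], [253.7, 293.6], [320.5, 201.5]]
0.003 -4 [[320.0, 245.0], [384.3, 303.3], [254.2, 302.0], [320.5, 196.0]]
0.003 0 [[320.1, 239.8], [384.5, 300.7], [254.0, 299.3], [320.5, 199.8]]
0.003 4 [[320.1, 234.9], [384.7, 297.9], [253.9, 296.5], [320.4, 203.8]]
```

```bash
python3 -m handwheel '[[[-0.4,-0.1,0,0],[-0.7,-0.15,0,0],[-0.7,-0.15,0,0],[-0.3,-0.05,-0.2,0],[0,0,-0.4,0],[0,0,-0.3,0],[0,0,0,0],[0,0,0,0]]]' >/dev/null&& python3 - <<'E'
from h import *
st()
E
```

```text
t 22.0 tcp [ 0.4926 -0.2429  0.1013] fing [-0.004  0.    -1.   ] jaw 82.32 F [ 0.1  0.6 -1.9] M [-0.02 -0.11 -0.01] w 0.0568 qd 0.55
```

```bash
python3 -m handwheel '[[[-0.12,-0.15,0,0],[0,0,-0.15,0],[0,0,-0.15,0],[0,0,0,0],[0,0,0,0]]]' >/dev/null&& python3 - <<'E'
from h import *
st()
cv2.imwrite("pics/s23.png",cv2.resize(vision.capture("scene")[160:260,180:320],None,fx=5,fy=5,interpolation=cv2.INTER_CUBIC)); st()
E
```

```text
t 22.5 tcp [ 0.489  -0.2494  0.0893] fing [-0.002 -0.    -1.   ] jaw 82.37 F [-0.2 -0.6 -2. ] M [-0.04 -0.09 -0.02] w 0.0569 qd 0.48
t 22.55 tcp [ 0.4889 -0.2494  0.0892] fing [-0.002  0.    -1.   ] jaw 82.36 F [-0.3 -0.2 -1.6] M [-0.03 -0.04 -0.03] w 0.0567 qd 0.21
```

View pics/s23.png

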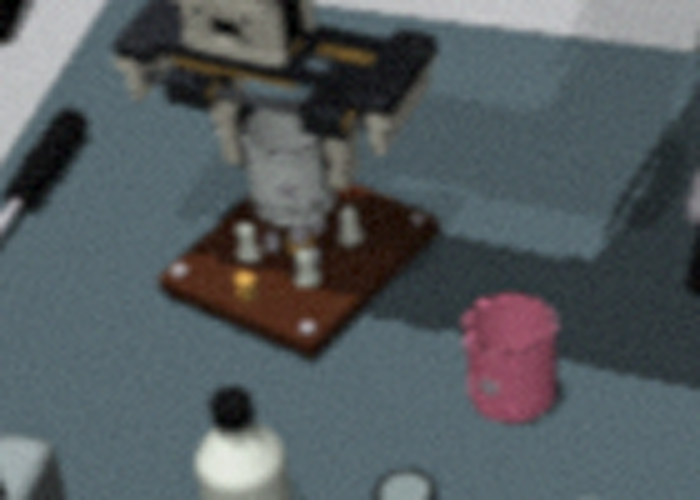

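```bash
python3 -m handwheel '[[[-0.03,0.02,-0.2,0],[0,0,-0.2,0],[0,0,-0.1,0],[0,0,0,0]]]' >/dev/null&& python3 - <<'E'
from h import *
st()
E
```

```text
t 22.95 tcp [ 0.4876 -0.2484  0.0674] fing [-0.002  0.    -1.   ] jaw 82.36 F [-0.6 -0.4 -1.1] M [-0.04 -0.01  0.05] w 0.0566 qd 0.16
```

```bash
python3 -m handwheel '[[[0,0,-0.1,0],[0,0,-0.1,0],[0,0,-0.05,0]]]' >/dev/null&& python3 - <<'E'
from h import *
st()
E
```

```text
t 23.25 tcp [ 0.4883 -0.2486  0.0578] fing [-0.001 -0.001 -1.   ] jaw 82.41 F [-1.6  2.   6.8] M [ 0.86  0.97 -0.05] w 0.0565 qd 2.24
```

```bash
python3 -m handwheel '[[[0,0,-0.08,0],[0,0,-0.08,0]]]' >/dev/null&& python3 - <<'E'
from h import *
st()
E
```

```text
t 23.45 tcp [ 0.4903 -0.2493  0.0549] fing [ 0.003 -0.003 -1.   ] jaw 82.53 F [-7.8  5.5 34.7] M [2.16 2.44 0.01] w 0.0564 qd 3.2
```

```bash
python3 - <<'E'
from h import *
for i in range(4):
    im=vision.capture("scene"); st()
cv2.imwrite("pics/s24.png",cv2.resize(im[160:260,180:320],None,fx=5,fy=5,interpolation=cv2.INTER_CUBIC)); grab("w24"); st()
E
```

```text
t 23.5 tcp [ 0.4904 -0.2493  0.0549] fing [ 0.003 -0.003 -1.   ] jaw 82.53 F [-5.9  3.3 21.6] M [ 1.08  1.94 -0.01] w 0.0568 qd 0.28
t 23.55 tcp [ 0.4903 -0.2493  0.0549] fing [ 0.003 -0.003 -1.   ] jaw 82.52 F [-4.7  3.  21.1] M [ 0.91  1.64 -0.  ] w 0.0565 qd 0.19
t 23.6 tcp [ 0.4904 -0.2493  0.0549] fing [ 0.003 -0.003 -1.   ] jaw 82.52 F [-4.3  3.  21.8] M [ 0.96  1.66 -0.01] w 0.0568 qd 0.15
t 23.65 tcp [ 0.4903 -0.2493  0.0549] fing [ 0.003 -0.003 -1.   ] jaw 82.51 F [-4.6  3.4 20.9] M [ 0.95  1.62 -0.06] w 0.0569 qd 0.11
t 23.7 tcp [ 0.4903 -0.2493  0.0549] fing [ 0.003 -0.003 -1.   ] jaw 82.51 F [-4.4  3.7 21.3] M [0.99 1.6  0.01] w 0.0568 qd 0.09
```

View pics/s24.png

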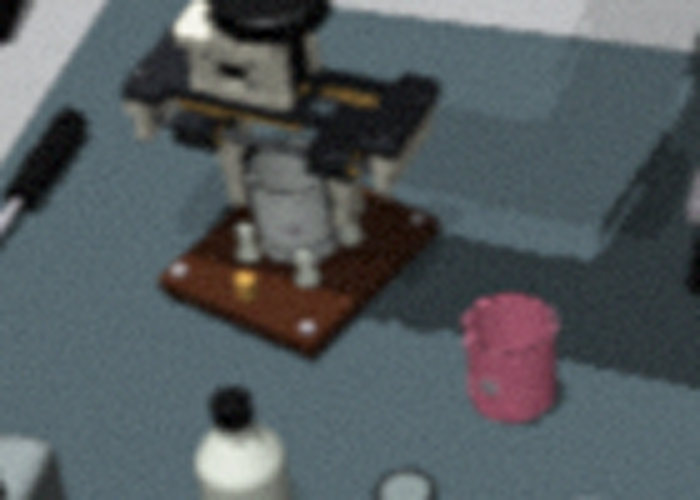

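View pics/w24.png

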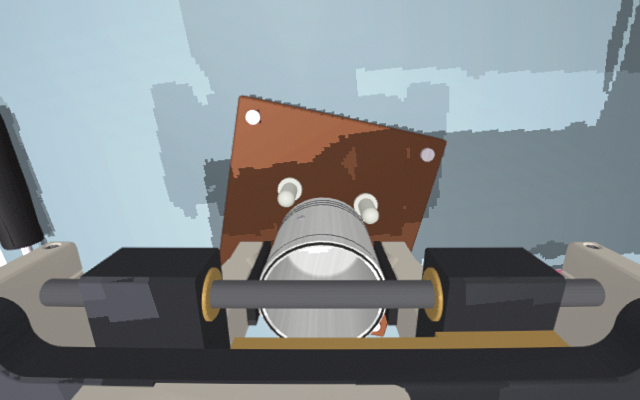

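```bash
python3 - <<'E'
from h import *
im=vision.capture("top"); a=cv2.resize(im[110:270,130:400],None,fx=2.9,fy=2.9,interpolation=cv2.INTER_CUBIC); cv2.imwrite("pics/top25.png",a); st()
E
```

```text
t 23.75 tcp [ 0.4903 -0.2493  0.0549] fing [ 0.003 -0.003 -1.   ] jaw 82.51 F [-4.2  1.5 20.7] M [1.02 1.63 0.04] w 0.0567 qd 0.1
```

View pics/top25.png

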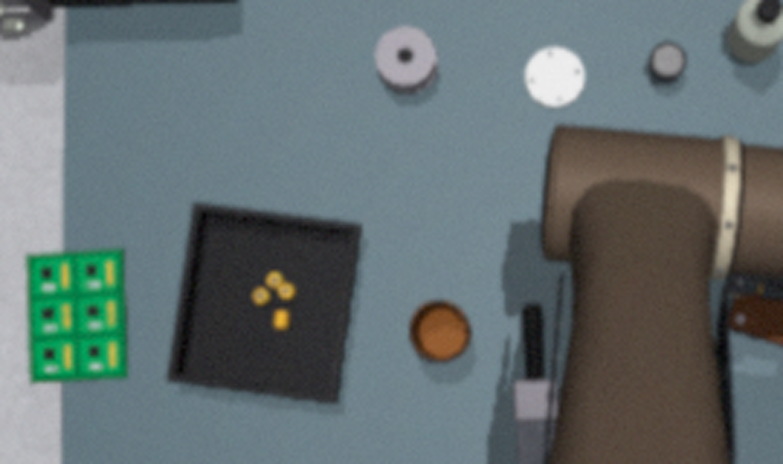

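All four spacers are near the middle of the tray at about (275,295) in the crop, and the bystanders in view have not moved. The push is steady at about 21 N, so I'm handing in.

```bash
python3 - <<'E'
from plant import close_job
print(close_job())
E
```

```text
the job is handed in; nothing more can be done
None
```

I tipped all four spacers into the black tray, stood the housing back up, seated it between the nest posts, and handed the job in at about 24 s while still holding it down. `close_job` reports no verdict.

**How it was done:** the moves only allow turning about the vertical, so I could not tip the gripper. I turned the housing in the fingers instead, using the tray wall to tip it and the bench edge to stand it up again.

**What went wrong on the way:**
- **First tip:** the first try over the tray wall slipped in the grip.
- **Fall on release:** when I put the housing down to grip it again, it fell on its side, with the spacers still inside. I picked it up from there, and the second try over the wall worked.

**Last checks:**
- **Spacers:** the top picture shows all four in the tray.
- **Bystanders:** the ones in view have not visibly moved. The arm hid part of the bench in that last picture.
- **Seating:** the tool height puts the housing's underside 30 mm above the bench, which is the height of the stop buttons.
- **Push:** a steady 21 N on the wrist, which I estimate as about 14 N on the stops after the probe spring and the housing's weight. The wrist reading touched 35 N for a moment as it seated.
- **Side force:** about 4–5 N remained, probably from the foot touching a post.
- **Not measured:** I did not measure the final tilt; the housing looks upright in the pictures. The probe travel was not read directly either.

**Camera disagreement:** the top camera read about 4 mm lower in x than the wrist camera. I used the wrist camera, which agreed with itself from three positions.

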